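# Load the test-tile feed chute of a pottery studio

### The arm

A 7-joint arm with a two-finger parallel gripper is mounted at the origin on the work surface. World frame = base frame: x ahead of the robot, y to its left, z up, the work surface at z = 0. Lengths are in m, angles in rad, forces in N, time in s.
With the tool pointing down it reaches from about 0.4 to 0.85 m from the base axis. Payload 4.5 kg.
Tool frame: the origin (TCP) lies at the very end of the fingers, on their centre line; the grasp point (between the pads) lies behind it (r.grip_depth is the z of the grasp point in the tool frame, in m); z points along the fingers, y is the direction in which the jaws open and shut (so a half turn about z gives the same grasp; the last joint's range is limited). The gripper opens to 88 mm and grips with 3 to 60 N. Pads are 18 mm wide; open, the fingers measure 123 mm over their backs; the gripper's body (75 mm by 187 mm) begins 45 mm behind the grasp point.
Start: joints at [-1.209, 0.689, -0.195, 1.565, 0.157, 0.902, -0.215], TCP at [0.201, 0.592, 0.239] pointing down, gripper open.
Joint ranges: [-3.01, 3.01], [-0.46, 2.08], [-1.47, 1.51], [0.13, 2.56], [-1, 4.14], [0.04, 2.09], [-2.66, 2.66]. Speed limits (rad/s): [2.57, 2.57, 3.14, 3.14, 3.14, 3.14, 3.14].

### API

Orientations are given as a unit quaternion [x, y, z, w].
In Python, from plant import sensors, cams, r gives the robot as it stands. The module is installed in compiled form; this text tells all that it offers.
- The arm moves only by the tool drive_tool, never from a script. Its argument "series" is a list that holds one entry, the list of rows, each a list of 5 numbers: the shift along the world's x, y, z in mm, then the turn about the world's z in rad, then the finger opening in mm, from 0 to 88.1. A call has 1 to 10 rows; each row shifts and turns the commanded pose from where the row before left it; what a row does not reach is not made up. A row lasts 1/10 s, in which the tool goes at most 50 mm and 8.59 degrees, less where a joint would pass 70% of its speed; a pose out of reach is approached as far as the arm can. A call with a gripper value outside its range is refused whole. The fingers move at their own pace and stop on an object; "force" is the grip in N (left out, the last holds). Time passes only in rows, so rows that do not move let the fingers close. It gives the time, the measured TCP pose, the force and the opening at its end, in the units of the state.
- sensors.get_state(): the state, without advancing time (a new reading comes with each control period).
- cams.snapshot(name): name is "scene" or "side" or "wrist"; returns the picture (400x640x3 uint8, blue, green, red); there is no depth.
- cams.camera_model(name): a dict with "fx", "fy", "cx", "cy" (pixels), "camera_from_world" (4x4, takes a point from world to camera coordinates). Camera axes: x right, y down, z forward; pixel columns grow to the right and rows downward; lengths in m; the calibration is good to about 2 mm. A picture is of the moment at which its call begins: read the wrist's pose just before it. camera_model takes no time and is no camera call; for the wrist camera it gives the pose at the moment of the call.
- r.finish_job(): hands the job in, once; it reports no verdict.
Trained networks look in the newest picture that a camera, given by its name, has taken for a name from the list of things; names that differ only in an ending like _2 or _b are one class to them, and where a whole thing is asked for, a point or a joint stands for the part that bears it (a point fixed in the world has none). Each returns a list of dicts, best first, with "confidence" (0 to 1); they miss things now and then, are a little off and sometimes report something else, mostly with a low value. They report only what shows in the picture. A call takes as long as a camera call. They do not tell look-alikes from the thing itself.
- cams.trace(camera, name): "mask" (400x640 bool, what is visible of it) and "at" ([column, row] in pixels, amid what is visible of it).
- cams.mark_of(camera, name): "at" ([column, row] in pixels: a listed point, or the origin of a listed thing).
The state is a dict: "clock": time; "q": joint angles; "qd": joint speeds; "joint_torque": joint torques, N m; "tool_pos": TCP position; "eef_rot": TCP orientation; "contact_force": force on the tool from outside, world axes, zero at the start; "moment": the same for the moment, N m; "opening": opening from 0.0 (shut) to 1.0 (fully open).
Only numpy, scipy, OpenCV 4.12 (cv2) and the standard library are available. Lean on these libraries where they do the work, as an engineer would, in place of code of your own. Each camera call takes 0.05 s, during which the arm holds its last target.

### The job

Load both L-shaped bisque tiles into the sloping feed chute, each with its flat leg down on the chute floor and its short leg standing up at the downhill end, so that they slide down in a row against the sprung stop. Then slide the wooden follower down the chute onto the upper tile and press gently until the sprung stop is pushed in about half-way or more, and leave it so. Do not crush the tiles and leave everything else on the table where it is.

Things in the scene. Friction and masses are not known exactly. Their poses are not given: they have to be found in the camera images.
- tile_lying_mid (a point): Centre of the 72 x 56 x 45 mm bounding box of a terracotta L-section tile. x: along its 12 mm thick flat leg, from heel (-36 mm) to tail (+36); y: across, 56 wide; z: the way the short leg rises. Flat leg fills z -22.5 to -10.5; short leg fills x -36 to -24, up to z +22.5. 90 to 180 g. Starts lying on the flat leg, z up.
- tile_standing_mid (a point): Centre of the 72 x 56 x 45 mm bounding box of a terracotta L-section tile. x: along its 12 mm thick flat leg, from heel (-36 mm) to tail (+36); y: across, 56 wide; z: the way the short leg rises. Flat leg fills z -22.5 to -10.5; short leg fills x -36 to -24, up to z +22.5. 90 to 180 g. Starts standing on its short leg, x up, z roughly towards the robot.
- bed: aluminium chute floor, fixed, sloping 35 degrees. Origin: mid-floor at the face of the free stop, 50 mm above the table; x uphill, away from the robot, y across, z square to the floor (surface z = 0, 6 mm thick). A well-loaded tile's x and z point as the chute's. Tiles slide by their own weight (friction about 0.4). The row fills x 0 to 144 mm, less the stop's give
- load_point (a point): on the chute floor at x = 144 mm, middle of the free loading stretch; axes as the chute's. From x = 111 to 335 mm the floor is 40 mm wide without lips, so fingers pass its edges (a 36 mm wide leg stands under x = 295). Below x = 85 side lips 10 mm high stand 61 mm apart; from 85 to 111 they flare to 77 mm. Load here, heel downhill at about x = 108; the tile then slides down
- stop (a joint): travel of the sprung steel stop plate at the chute's foot (m): 0 free, 0.014 fully pressed downhill; spring 0.6 N per mm. The tiles' weight alone presses it 1 to 5 mm; half-way is 0.007
- follower (a joint): travel (m) of the wooden follower downhill along the chute, 0 parked high, at most 0.16; starts between 0 and 0.02, stays where it is left, sliding friction 7 N. Its flat downhill face is at chute x = 0.285 m minus this value and meets the tail of the upper tile
- follower_grip (a point): on the follower's upright wooden fin, to be pinched or pushed: 44 mm above the chute floor, 12 mm below the fin's top, 19 mm uphill of the follower's face; axes as the chute's. The fin is 14 mm thick along the slope and 40 mm wide. Up to 29 mm above the floor the face block stands downhill of the fin
- jar: bystander, leave alone: glass jar with white lid, 60 mm diameter, 90 mm tall
- bowl: bystander, leave alone: terracotta bowl, 120 mm across, 55 mm high
- mug: bystander, leave alone: white mug, 76 mm across, 85 mm high
- rib: bystander, leave alone: flat wooden throwing rib, 100 x 55 x 8 mm, lying between the tiles and the robot
- brush: bystander, leave alone: brush lying flat, 170 mm long
- post: bystander, leave alone: pale round kiln post standing upright, 44 mm diameter, 70 mm tall
- disc: bystander, leave alone: black throwing bat (disc) lying flat, 180 mm across, 12 mm thick
There are look-alikes about, which are no part of the job. What is shaped like the part that bears tile_standing_mid but green is not meant.

How it is judged:
By the outcome, as a careful person would: the job done as asked, in the order asked, and still so for the second after the job is handed in, with the robot touching nothing.
It also fails if it takes over 69 s, if anything falls off the work surface, if the arm or the gripper's body presses on something with over 40 N, if the wrist force passes 120 N, or if a joint passes its speed limit or range.

## Working session

There is one attempt and no reset: what is moved stays moved. The work goes in short steps, Python scripts to look and compute and a tool call to move; the robot and the scene stay as the last step left them, time stands still between calls to the robot, and variables do not carry over. Pictures are saved under pics/ and viewed, and the job is handed in when it is done.

Besides the shell and the picture viewer there is one more tool, called after "Request:" in YAML: its name, and indented under it one key for each argument. drive_tool: Moves the arm, as the interface text tells. Its arguments: {"type":"object","properties":{"series":{"type":"array","items":{"type":"array","items":{"type":"array","items":{"type":"number"}}}},"force":{"type":"number"}},"required":["series"]}

```bash
mkdir -p pics
cat > h.py <<'E'
import numpy as np,cv2
from plant import sensors,cams,r
def snap(n,f):
    im=cams.snapshot(n); cv2.imwrite('pics/'+f+'.png',im); return im
E
python3 - <<'E'
from h import *
for n in ['scene','side','wrist']: snap(n,n+'0')
s=sensors.get_state(); print(s); print(r.grip_depth)
for n in ['scene','side']:
    m=cams.camera_model(n); print(n,m)
    for t in ['tile_lying_mid','tile_standing_mid','bed','load_point','follower_grip','stop']:
        try: print(t,[(np.round(d['at'],1).tolist(),round(d['confidence'],2)) for d in cams.mark_of(n,t)])
        except Exception as e: print(t,e)
E
```

```text
{'clock': 0.15, 'q': array([-1.20920682,  0.68979264, -0.1945299 ,  1.56606463,  0.15730821,
        0.9025164 , -0.21509097]), 'qd': array([-7.42887359e-04, -1.31615871e-03, -7.26054679e-05, -3.66346528e-03,
       -1.59021189e-03, -7.89103448e-05, -8.44476197e-05]), 'joint_torque': array([-1.68748797e-03, -5.27866530e+01, -1.26839317e+00, -1.53587204e+01,
       -5.24282805e-02,  3.91953421e-03,  1.20437321e-04]), 'tool_pos': array([0.20110339, 0.5912673 , 0.23810431]), 'eef_rot': array([ 1.63124252e-01,  9.86605288e-01, -6.92714343e-04, -5.98358798e-05]), 'contact_force': array([-0.00981714, -0.12897403,  0.62986343]), 'moment': array([0.00209045, 0.05139321, 0.02702213]), 'opening': 0.9955262273619534}
-0.0187
scene {'fx': 363.5575030150399, 'fy': 363.5575030150399, 'cx': 323.0897361450428, 'cy': 199.3602870023457, 'camera_from_world': array([[-0.56482552,  0.82517278,  0.00787473,  0.28676688],
       [ 0.61580217,  0.42782668, -0.66162831, -0.21270682],
       [-0.54932669, -0.36885527, -0.74979062,  1.55374031],
       [ 0.        ,  0.        ,  0.        ,  1.        ]])}
ti
[... 503 characters left out ...]
9942, 'camera_from_world': array([[ 0.90244023, -0.4307729 , -0.0060284 , -0.46560852],
       [-0.28751645, -0.59178879, -0.75307391,  0.28272685],
       [ 0.32083629,  0.68133746, -0.65790831,  1.33430621],
       [ 0.        ,  0.        ,  0.        ,  1.        ]])}
tile_lying_mid [([375.3, 315.2], 0.61), ([442.4, 330.0], 0.49)]
tile_standing_mid [([345.1, 255.9], 0.98), ([282.4, 287.5], 0.91), ([275.5, 260.8], 0.72), ([313.9, 261.5], 0.53), ([374.1, 311.4], 0.48)]
bed [([267.5, 227.6], 0.69)]
load_point [([296.0, 197.3], 0.81)]
follower_grip [([325.9, 156.2], 0.68)]
stop it knows: bed, bowl, brush, disc, follower_grip, jar, load_point, mug, post, rib, tile_lying_mid, tile_standing_mid
```

View pics/scene0.png

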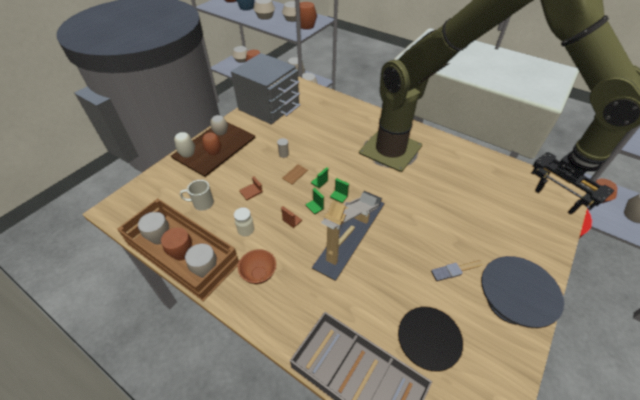

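View pics/side0.png

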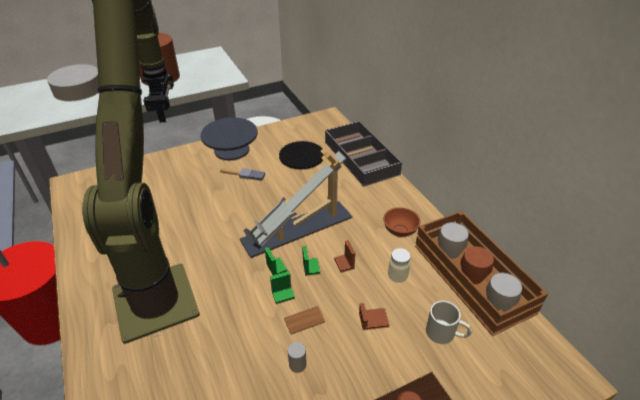

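View pics/wrist0.png

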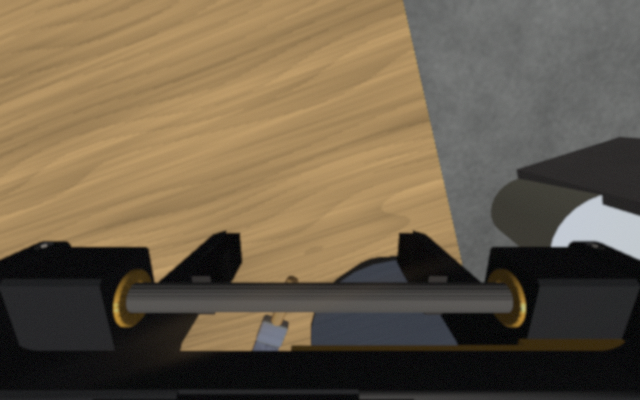

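Brown L-tiles: lying at scene (252,187) / side (374,317), standing at scene (290,216) / side (346,257). Look-alikes: green Ls at scene (320,178), (340,190), (315,202) / side (276,262), (310,262), (282,288). The brown ones are the ones wanted.

```bash
cat >> h.py <<'E'
def proj(m,P):
    c=m['camera_from_world']@np.append(P,1); return np.array([m['fx']*c[0]/c[2]+m['cx'],m['fy']*c[1]/c[2]+m['cy']])
def ray(m,px):
    T=m['camera_from_world'];R=T[:3,:3];o=-R.T@T[:3,3]
    d=R.T@np.array([(px[0]-m['cx'])/m['fx'],(px[1]-m['cy'])/m['fy'],1]);return o,d/np.linalg.norm(d)
def tri(obs):
    A=np.zeros((3,3));b=np.zeros(3);
    for m,p in obs:
        o,d=ray(m,p);M=np.eye(3)-np.outer(d,d);A+=M;b+=M@o
    X=np.linalg.solve(A,b);return X,[np.round(proj(m,X)-p,1).tolist() for m,p in obs]
def onz(m,p,z):
    o,d=ray(m,p);return o+d*(z-o[2])/d[2]
E
python3 - <<'E'
from h import *
a=cams.camera_model('scene');b=cams.camera_model('side')
for n,p,q in [('bed',(366,203),(267.5,227.6)),('load',(351.9,211.3),(296,197.3)),('fol',(336.9,205.3),(325.9,156.2)),('lying',(249.3,186.8),(375.3,315.2)),('stand',(290.1,211.9),(345.1,255.9))]: print(n,tri([(a,p),(b,q)]))
i=cv2.imread('pics/scene0.png')[130:290,200:420];j=cv2.imread('pics/side0.png')[140:360,220:440]
cv2.imwrite('pics/crop1.png',np.hstack([cv2.resize(i,(400,290),interpolation=2),cv2.resize(j,(400,400),interpolation=2)[:290]]))
cv2.imwrite('pics/crop1.png',cv2.resize(i,None,fx=3.5,fy=3.5,interpolation=2))
cv2.imwrite('pics/crop2.png',cv2.resize(j,None,fx=2.7,fy=2.7,interpolation=2))
print(cams.camera_model('wrist'))
E
```

```text
bed (array([0.37143564, 0.08545352, 0.05837909]), [[-0.7, 0.3], [-0.8, -0.4]])
load (array([0.48098878, 0.09463728, 0.13183428]), [[0.8, -0.4], [0.9, 0.4]])
fol (array([0.5819717 , 0.09526867, 0.25724519]), [[0.2, -0.1], [0.2, 0.1]])
lying (array([ 0.52338553, -0.32567941,  0.02640139]), [[-0.0, 0.0], [-0.0, -0.0]])
stand (array([ 0.54265244, -0.11542178,  0.04306067]), [[0.1, -0.0], [0.1, 0.0]])
{'fx': 283.48442012435544, 'fy': 283.48442012435544, 'cx': 319.0709994774274, 'cy': 197.98662678983015, 'camera_from_world': array([[ 3.20088125e-01,  9.47387768e-01,  9.46213467e-05,
        -6.26540233e-01],
       [ 9.11267066e-01, -3.07911556e-01,  2.73464454e-01,
        -3.85050398e-02],
       [ 2.59106014e-01, -8.74464988e-02, -9.61882105e-01,
         3.89680032e-01],
       [ 0.00000000e+00,  0.00000000e+00,  0.00000000e+00,
         1.00000000e+00]])}
```

View pics/crop1.png

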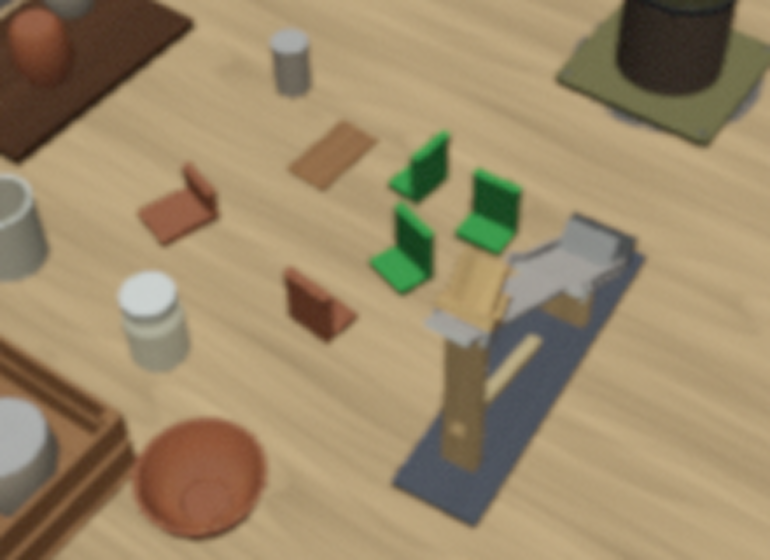

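View pics/crop2.png

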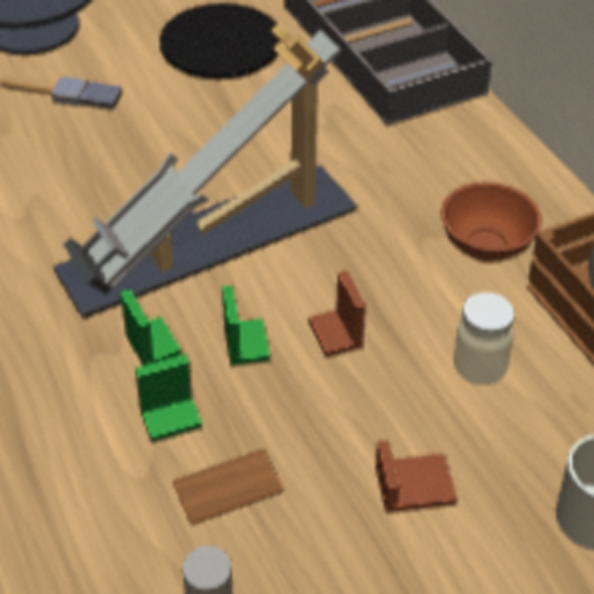

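Request:
drive_tool:
  series:
    - [[26, -35, 14, 0.04, 88], [26, -35, 14, 0.04, 88], [26, -35, 14, 0.04, 88], [26, -35, 14, 0.04, 88], [26, -35, 14, 0.04, 88], [26, -35, 14, 0.04, 88], [26, -35, 6, 0.04, 88], [26, -35, 0, 0.05, 88], [26, -35, 0, 0, 88], [26, -35, 0, 0, 88]]

```text
clock: 1.65
tool_pos: [0.4622, 0.2402, 0.3291]
eef_rot: [-0.001, 1.0, 0.0, 0.0]
contact_force: [1.0, 0.1, -0.6]
opening: 0.998
```

Request:
drive_tool:
  series:
    - [[0, -45, 0, 0, 88], [0, -45, 0, 0, 88], [0, -45, 0, 0, 88], [0, -45, 0, 0, 88], [0, -45, 0, 0, 88], [0, -45, 0, 0, 88], [0, -45, 0, 0, 88], [0, -45, 0, 0, 88], [0, 0, 0, 0, 88]]

```text
clock: 2.55
tool_pos: [0.4603, -0.1257, 0.3286]
eef_rot: [0.005, 1.0, -0.002, -0.0]
contact_force: [0.4, -0.1, -0.4]
opening: 1.001
```

Run:
```python
from h import *
m=cams.camera_model('wrist'); snap('wrist','w1'); print(m)
for t in ['tile_lying_mid','tile_standing_mid','bed','load_point','follower_grip']:
    D=cams.mark_of('wrist',t); print(t,[(np.round(d['at'],1).tolist(),round(d['confidence'],2)) for d in D])
```

```text
{'fx': 283.48442012435544, 'fy': 283.48442012435544, 'cx': 319.0709994774274, 'cy': 197.98662678983015, 'camera_from_world': array([[ 0.00776092,  0.99996348, -0.00357869,  0.1218002 ],
       [ 0.96196953, -0.00648874,  0.27307968, -0.50579598],
       [ 0.27304649, -0.00556194, -0.96198476,  0.35004959],
       [ 0.        ,  0.        ,  0.        ,  1.        ]])}
tile_lying_mid [([206.4, 204.5], 0.61)]
tile_standing_mid [([326.8, 218.4], 0.97), ([352.2, 160.4], 0.88), ([384.4, 90.5], 0.88), ([310.9, 77.2], 0.86)]
bed [([469.2, 100.7], 0.85)]
load_point [([495.5, 193.1], 0.93)]
follower_grip []
```

View pics/w1.png

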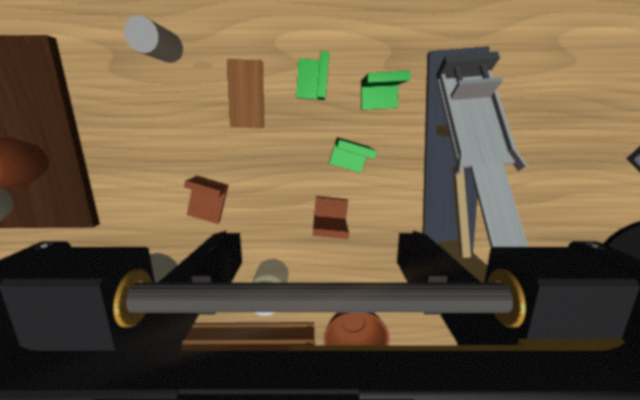

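Run:
```python
import cv2
i=cv2.imread('pics/w1.png')
a=cv2.resize(i[165:235,170:240],(395,395),interpolation=2);b=cv2.resize(i[180:250,295:365],(395,395),interpolation=2)
import numpy as np
cv2.imwrite('pics/c3.png',np.hstack([a,b]))
cv2.imwrite('pics/c4.png',cv2.resize(i[40:260,410:540],None,fx=2.7,fy=2.7,interpolation=2))
```

```text
(no output)
```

View pics/c3.png

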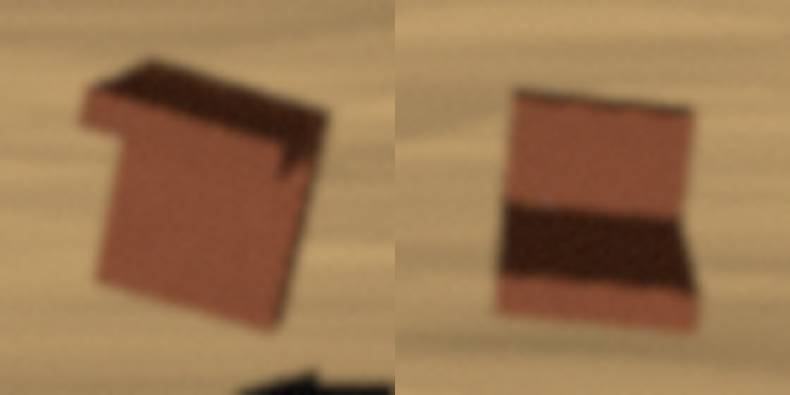

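View pics/c4.png

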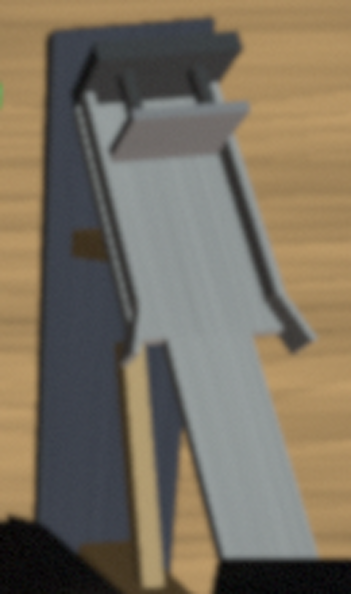

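```bash
cat > fit.py <<'E'
from h import *
from scipy.optimize import least_squares
W={'fx': 283.48442012435544, 'fy': 283.48442012435544, 'cx': 319.0709994774274, 'cy': 197.98662678983015, 'camera_from_world': np.array([[ 0.00776092,  0.99996348, -0.00357869,  0.1218002 ],[ 0.96196953, -0.00648874,  0.27307968, -0.50579598],[ 0.27304649, -0.00556194, -0.96198476,  0.35004959],[0,0,0,1]])}
def Rz(a): c,s=np.cos(a),np.sin(a); return np.array([[c,-s,0],[s,c,0],[0,0,1]])
def fit(pts,pix,p0,up,m=W):
    # up: 'lying' or 'standing'
    B=np.eye(3) if up=='lying' else np.array([[0,0,-1],[0,1,0],[1,0,0.]])
    h=.0225 if up=='lying' else .036
    def f(p): return np.concatenate([proj(m,np.array([p[0],p[1],h])+Rz(p[2])@B@np.array(q)/1)-x for q,x in zip(np.array(pts)/1000,pix)])
    s=least_squares(f,p0,x_scale=[.01,.01,.1]); return s.x,np.round(s.fun.reshape(-1,2),1).tolist()
C35,S35=np.cos(np.radians(35)),np.sin(np.radians(35))
def chute(p): # x,y,yaw
    R=Rz(p[2])@np.array([[C35,0,-S35],[0,1,0],[S35,0,C35]]); return np.array([p[0],p[1],.05]),R
E
python3 - <<'E'
from fit import *
c=lambda l,ox,oy,s,dx=0:[((a-dx)/s+ox,b/s+oy) for a,b in l]
s=395/70
print(fit([(36,-28,-10.5),(36,28,-10.5),(-36,-28,-22.5),(-36,28,-22.5),(-36,-28,22.5),(-24,-28,22.5)],c([(97,283),(270,327),(150,60),(328,112),(88,90),(80,125)],170,165,s),[.52,-.32,0],'lying'))
print(fit([(-24,-28,22.5),(-24,28,22.5),(-24,-28,-10.5),(-24,28,-10.5),(36,-28,-10.5),(36,28,-10.5),(36,-28,-22.5),(36,28,-22.5)],c([(515,98),(692,112),(505,205),(680,220),(500,278),(698,292),(497,315),(697,331)],295,180,s,395),[.54,-.12,0],'standing'))
a=cams.camera_model('scene');b=cams.camera_model('side')
k=2.7
obs=[(W,(111,-20,0),(165,340)),(W,(111,20,0),(255,333)),(W,(85,-30.5,10),(132,310)),(W,(85,30.5,10),(268,292))]
obs=[(m,np.array(P)/1000,np.array([410+x[0]/k,40+x[1]/k])) for m,P,x in obs]
net=[(W,(0,0,0),(469.2,100.7)),(W,(144,0,0),(495.5,193.1)),(a,(0,0,0),(366,203)),(a,(144,0,0),(351.9,211.3)),(b,(0,0,0),(267.5,227.6)),(b,(144,0,0),(296,197.3))]
net=[(m,np.array(P)/1000,np.array(x)) for m,P,x in net]
def run(O,edges=True):
    def f(p):
        o,R=chute(p);f=[proj(m,o+R@P)-x for m,P,x in O]
        if edges:
            for y,x,t in [(-.02,(222,558),p[3]),(.02,(315,558),p[4])]: f.append(proj(W,o+R@np.array([t,y,0]))-np.array([410+x[0]/k,40+x[1]/k]))
        return np.concatenate(f)
    s=least_squares(f,[.37,.085,.04,.2,.2]);return s.x,np.round(s.fun.reshape(-1,2),1).tolist()
print(run(obs));print(run(net,False));print(run(obs+net))
E
```

```text
(array([ 0.52527593, -0.31796075, -0.30609022]), [[-0.6, 0.2], [0.5, 1.3], [0.4, -0.8], [1.1, -0.6], [-0.7, -0.5], [-0.6, 0.5]])
(array([ 0.54566496, -0.10608858, -0.09079587]), [[-0.8, 0.2], [0.6, 0.4], [-0.5, -0.5], [0.6, -0.6], [-0.5, -0.3], [0.9, 0.1], [-0.6, 0.4], [0.2, 0.4]])
(array([0.36488436, 0.08183903, 0.09319309, 0.20930424, 0.2125181 ]), [[-0.4, 4.6], [-2.2, 4.1], [1.8, -5.1], [-0.4, -3.2], [-0.0, 0.0], [1.1, -0.4]])
(array([0.36674956, 0.08764322, 0.06705404, 0.2       , 0.2       ]), [[-0.4, -1.5], [0.1, 1.5], [0.3, 1.3], [0.5, 0.3], [-2.2, 1.6], [1.8, -0.3]])
(array([0.36548676, 0.08464944, 0.07695771, 0.20888165, 0.21161686]), [[0.6, 4.9], [-1.3, 4.9], [3.2, -4.9], [0.9, -2.3], [-2.4, -2.4], [-1.2, 0.5], [-0.3, 0.7], [0.3, -0.2], [-2.3, 2.3], [1.6, 0.2], [-0.2, 0.0], [0.7, -0.2]])
```

Run:
```python
from fit import *
a=cams.camera_model('scene');b=cams.camera_model('side')
for n in ['jar','bowl','mug','rib','post']:
    print(n,[(c,np.round(d['at']).tolist(),round(d['confidence'],2)) for c in ['scene','side'] for d in cams.mark_of(c,n)[:2]])
print(tri([(a,(244,213)),(b,(400,257))]))
print(onz(a,(244,232),0),onz(b,(400,279),0))
for n,p in [('greenC',(352,155)),('greenB',(385,92))]: print(n,onz(W,p,.02))
```

```text
jar [('scene', [353.0, 208.0], 0.67), ('scene', [246.0, 231.0], 0.56), ('side', [394.0, 275.0], 0.94)]
bowl [('scene', [259.0, 277.0], 0.6), ('side', [399.0, 234.0], 0.96)]
mug [('scene', [202.0, 206.0], 0.98), ('side', [440.0, 332.0], 0.93)]
rib [('scene', [294.0, 175.0], 0.56), ('scene', [336.0, 208.0], 0.23), ('side', [306.0, 323.0], 0.66)]
post [('scene', [282.0, 154.0], 0.53), ('side', [300.0, 364.0], 0.61)]
(array([ 0.66084198, -0.21753931,  0.08358344]), [[-0.7, 0.2], [-0.9, -0.1]])
[ 0.67868549 -0.21522819  0.        ] [ 0.66464274 -0.23227744  0.        ]
greenC [ 0.44812802 -0.072523    0.02      ]
greenB [ 0.35377872 -0.025042    0.02      ]
```

Request:
drive_tool:
  series:
    - [[11, -38, -20, -0.06, 88], [11, -38, -25, -0.06, 88], [11, -38, -25, -0.06, 88], [11, -37, -30, -0.06, 88], [10, -37, -45, -0.056, 88], [0, 0, -40, 0, 88], [0, 0, 0, 0, 88]]
  force: 20

```text
clock: 4.05
tool_pos: [0.51, -0.2997, 0.1456]
eef_rot: [0.147, 0.989, 0.002, -0.005]
contact_force: [-0.1, 1.6, -0.4]
opening: 0.998
```

Run:
```python
from h import *
m=cams.camera_model('wrist'); snap('wrist','w2'); print(repr(m['camera_from_world'])); s=sensors.get_state(); print(s['tool_pos'],s['eef_rot'])
```

```text
array([[ 0.28901338,  0.95732352,  0.00171394,  0.13781026],
       [ 0.92345346, -0.27925923,  0.26315012, -0.56507755],
       [ 0.25239843, -0.07447116, -0.96475338,  0.14986489],
       [ 0.        ,  0.        ,  0.        ,  1.        ]])
[ 0.51202173 -0.29949477  0.14868307] [ 0.14626705  0.98924055  0.00118888 -0.00276918]
```

View pics/w2.png

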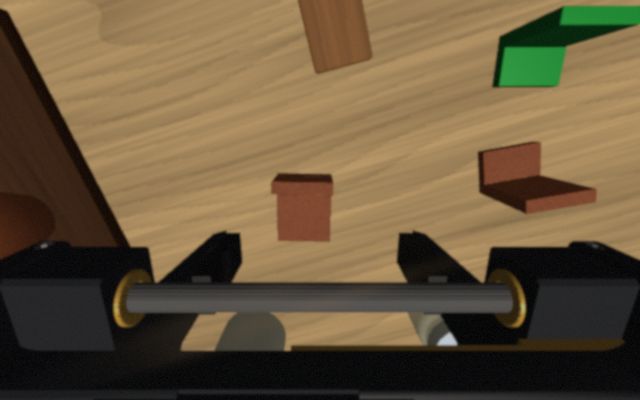

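Run:
```python
import cv2
i=cv2.imread('pics/w2.png')
cv2.imwrite('pics/c5.png',cv2.resize(i[165:250,260:345],None,fx=6,fy=6,interpolation=2))
```

```text
(no output)
```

View pics/c5.png

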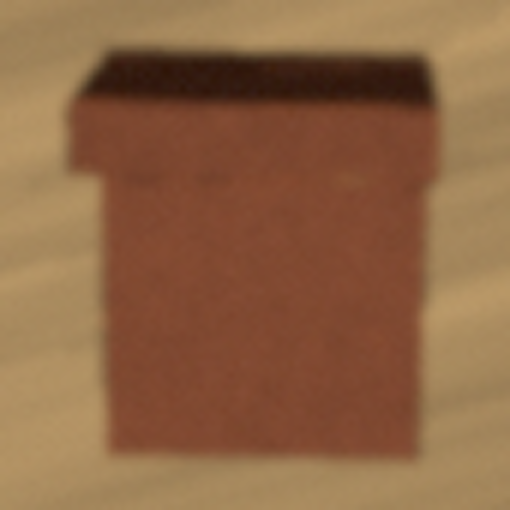

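```bash
cat >> fit.py <<'E'
def withT(T): m=dict(W); m['camera_from_world']=np.vstack([np.array(T),[0,0,0,1]]); return m
def tip(c,L):  # tool-down: grip info
    pass
E
python3 - <<'E'
from fit import *
m=withT([[ 0.28901338,  0.95732352,  0.00171394,  0.13781026],
       [ 0.92345346, -0.27925923,  0.26315012, -0.56507755],
       [ 0.25239843, -0.07447116, -0.96475338,  0.14986489]])
P=[(x/6+260,y/6+165) for x,y in [(108,455),(420,457),(110,50),(430,58),(70,97),(438,103),(68,170),(436,178)]]
p,e=fit([(36,-28,-10.5),(36,28,-10.5),(-36,-28,-22.5),(-36,28,-22.5),(-36,-28,22.5),(-36,28,22.5),(-24,-28,22.5),(-24,28,22.5)],P,[.52,-.32,-.3],'lying',m)
print(p,e)
for g in (-12,-16): print((Rz(p[2])@np.array([g,0,0]))[:2]+p[:2]*1000)
s=sensors.get_state();print(s['tool_pos'])
E
```

```text
[ 0.5246647  -0.31867961 -0.31106457] [[-0.2, -0.1], [0.0, 0.4], [-0.4, -1.0], [-0.2, -1.4], [-0.7, 0.1], [0.7, 0.2], [0.0, 0.9], [0.6, 0.6]]
[ 513.24060213 -315.00673968]
[ 509.43256904 -313.78245052]
[ 0.51202173 -0.29949477  0.14868307]
```

Request:
drive_tool:
  series:
    - [[0, -7, -20, -0.018, 88], [0, -7.5, -35, 0, 88], [0, 0, -35, 0, 88], [0, 0, -30, 0, 88], [0, 0, -20, 0, 88], [0, 0, -5, 0, 88], [0, 0, 0, 0, 88]]
  force: 20

```text
clock: 4.8
tool_pos: [0.515, -0.3147, 0.0072]
eef_rot: [0.155, 0.988, -0.0, 0.001]
contact_force: [0.6, -0.2, 1.0]
opening: 0.997
```

Request:
drive_tool:
  series:
    - [[-2, 0, -2, 0, 50], [0, 0, 0, 0, 50], [0, 0, 0, 0, 50], [0, 0, 0, 0, 50], [0, 0, 0, 0, 50]]
  force: 20

```text
clock: 5.3
tool_pos: [0.5119, -0.3155, 0.0043]
eef_rot: [0.155, 0.988, -0.0, 0.0]
contact_force: [-0.8, 0.1, 4.3]
opening: 0.631
```

Request:
drive_tool:
  series:
    - [[0, 0, 15, 0, 50], [0, 0, 35, 0, 50], [0, 5, 45, 0, 50], [-5, 20, 40, 0.05, 50], [-6, 30, 35, 0.05, 50], [-6, 36, 30, 0.05, 50], [-6, 36, 28, 0.05, 50], [-6, 36, 28, 0.06, 50], [-6, 36, 0, 0.06, 50], [-6, 36, 0, 0.07, 50]]

```text
clock: 6.3
tool_pos: [0.4703, -0.0786, 0.2614]
eef_rot: [-0.04, 0.999, -0.0, 0.001]
contact_force: [-0.1, -0.4, -2.8]
opening: 0.633
```

Request:
drive_tool:
  series:
    - [[-6, 36, 0, 0, 50], [-4, 30, 0, 0, 50], [0, 0, 0, 0, 50], [0, 0, 0, 0, 50]]

```text
clock: 6.7
tool_pos: [0.4602, -0.0137, 0.2602]
eef_rot: [-0.04, 0.999, -0.0, 0.0]
contact_force: [-0.2, -1.2, -1.7]
opening: 0.636
```

Run:
```python
from h import *
m=cams.camera_model('wrist'); i=snap('wrist','w3'); print(repr(m['camera_from_world'])); s=sensors.get_state(); print(s['tool_pos'],s['eef_rot'])
for t in ['bed','load_point','follower_grip']:
    D=cams.mark_of('wrist',t); print(t,[(np.round(d['at'],1).tolist(),round(d['confidence'],2)) for d in D])
```

```text
array([[-8.20113599e-02,  9.96631395e-01,  1.08161773e-05,
         4.98716614e-02],
       [ 9.58600701e-01,  7.88788996e-02,  2.73610700e-01,
        -4.83931207e-01],
       [ 2.72688161e-01,  2.24495540e-02, -9.61840519e-01,
         2.85347202e-01],
       [ 0.00000000e+00,  0.00000000e+00,  0.00000000e+00,
         1.00000000e+00]])
[ 0.4604292  -0.01472459  0.26005922] [-3.89448159e-02  9.99241288e-01 -3.87283856e-04  1.33926760e-05]
bed [([407.6, 103.5], 0.81)]
load_point [([418.5, 221.0], 0.59), ([274.7, 342.6], 0.2)]
follower_grip []
```

View pics/w3.png

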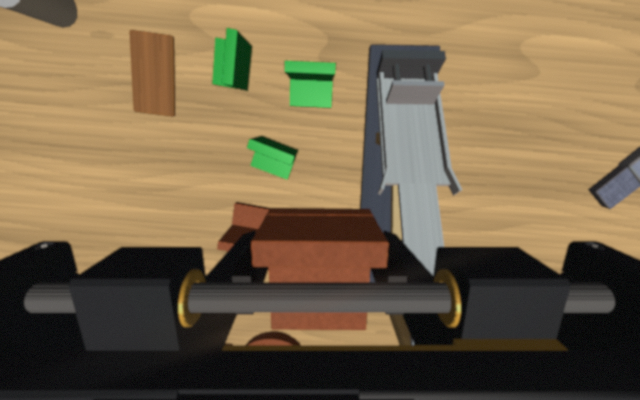

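Run:
```python
import cv2
i=cv2.imread('pics/w3.png')
cv2.imwrite('pics/c6.png',cv2.resize(i[40:280,350:480],None,fx=2.5,fy=2.5,interpolation=2))
cv2.imwrite('pics/c6.png',cv2.resize(i[40:270,350:480],None,fx=2.6*1,fy=2.6,interpolation=2))
```

```text
(no output)
```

View pics/c6.png

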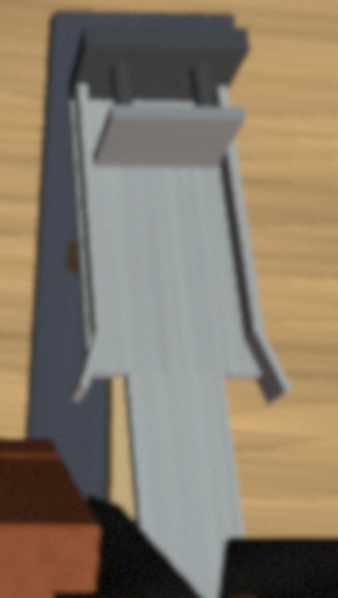

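Run:
```python
from fit import *
m=withT([[-8.20113599e-02,  9.96631395e-01,  1.08161773e-05,         4.98716614e-02],
       [ 9.58600701e-01,  7.88788996e-02,  2.73610700e-01,        -4.83931207e-01],
       [ 2.72688161e-01,  2.24495540e-02, -9.61840519e-01,         2.85347202e-01]])
a=cams.camera_model('scene');b=cams.camera_model('side')
px=lambda x:np.array([350+x[0]/2.6,40+x[1]/2.6])
fx=[(m,(0,0,0),px((160,164))),(m,(85,-30.5,10),px((93,330))),(m,(85,30.5,10),px((253,330)))]
ed=[(-20,(126,377)),(20,(222,375)),(-20,(140,520)),(20,(243,530))]
net=[(W,(0,0,0),(469.2,100.7)),(W,(144,0,0),(495.5,193.1)),(m,(0,0,0),(407.6,103.5)),(m,(144,0,0),(418.5,221)),(a,(0,0,0),(366,203)),(a,(144,0,0),(351.9,211.3)),(b,(0,0,0),(267.5,227.6)),(b,(144,0,0),(296,197.3))]
def run(O,ed):
    def f(p):
        o,R=chute(p);f=[proj(mm,o+R@(np.array(P)/1000))-x for mm,P,x in O]
        for k,(y,x) in enumerate(ed): f.append(proj(m,o+R@np.array([p[3+k],y/1000,0]))-px(x))
        return np.concatenate(f)
    s=least_squares(f,[.37,.085,.04]+[.12]*len(ed));return np.round(s.x,4),np.round(s.fun.reshape(-1,2),1).tolist()
print(run(fx,ed));print(run(net,[]));print(run(fx+net,ed))
```

```text
(array([0.3673, 0.0879, 0.0613, 0.1034, 0.1016, 0.1631, 0.1662]), [[-2.8, 2.0], [4.2, -1.6], [-0.2, -0.5], [0.1, -0.0], [-0.0, 0.0], [-0.9, 0.1], [-0.6, 0.1]])
(array([0.3663, 0.0869, 0.0588]), [[-0.9, -1.8], [-1.2, 1.2], [0.5, 0.6], [1.3, 0.1], [0.2, 1.2], [0.1, -0.0], [-2.3, 1.8], [1.9, 0.0]])
(array([0.3667, 0.0874, 0.0615, 0.104 , 0.1023, 0.1637, 0.1668]), [[-3.1, 1.5], [3.9, -2.2], [-0.5, -1.0], [-0.5, -1.5], [-0.6, 1.6], [0.8, 1.0], [2.0, 0.5], [0.2, 1.3], [0.3, 0.2], [-2.2, 1.6], [1.9, -0.2], [-0.2, 0.0], [-0.3, 0.0], [-1.2, 0.1], [-0.8, 0.1]])
```

Request:
drive_tool:
  series:
    - [[5, 20, 0, -0.017, 50], [6, 30, 0, 0, 50], [6, 30, 0, 0, 50], [6, 20, 0, 0, 50], [4, 10, 0, 0, 50], [0, 0, -20, 0, 50], [0, 0, -30, 0, 50], [0, 0, -20, 0, 50], [0, 0, -5, 0, 50], [0, 0, 0, 0, 50]]
  force: 10

```text
clock: 7.9
tool_pos: [0.4875, 0.0948, 0.1842]
eef_rot: [-0.03, 1.0, -0.0, -0.001]
contact_force: [0.3, 0.5, -1.0]
opening: 0.635
```

Run:
```python
from h import *
i=snap('wrist','w4'); j=snap('side','s4'); s=sensors.get_state(); print(s['tool_pos'],s['eef_rot'],s['contact_force'])
k=snap('scene','a4')
cv2.imwrite('pics/m4.png',np.hstack([cv2.resize(j[100:260,220:380],(400,400),interpolation=2),cv2.resize(k[140:290,290:440],(400,400),interpolation=2)]))
```

```text
[0.48843647 0.0955325  0.18545604] [-3.01088847e-02  9.99546361e-01  7.02911278e-05  7.23077752e-04] [ 0.13919747  0.34808074 -1.7438761 ]
```

View pics/m4.png

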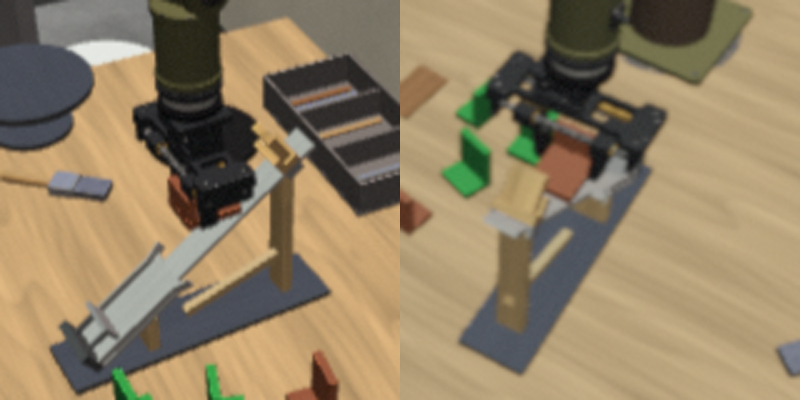

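View pics/w4.png

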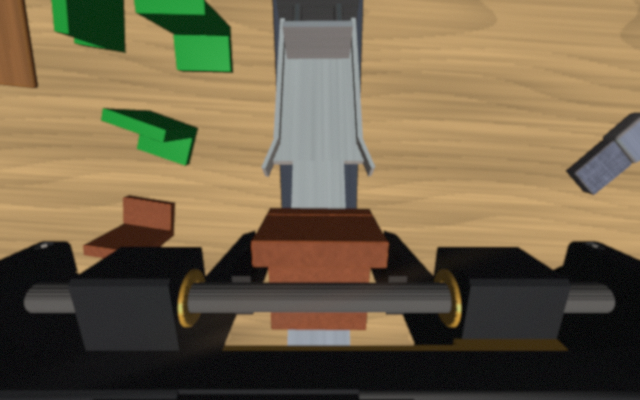

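Wrist view shows the tile (centre col ≈319) in line with the chute floor (292–346). I'll lower and let it pivot.

Request:
drive_tool:
  series:
    - [[0, 0, -8, 0, 50], [0, 0, -8, 0, 50], [0, 0, -6, 0, 50], [0, 0, -6, 0, 50], [0, 0, -6, 0, 50]]
  force: 8

```text
clock: 8.55
tool_pos: [0.4877, 0.0961, 0.1501]
eef_rot: [-0.031, 1.0, 0.0, -0.0]
contact_force: [0.3, 0.9, -1.3]
opening: 0.636
```

```bash
cat >> h.py <<'E'
def both(f,sb=(100,260,220,380),ab=(140,290,290,440)):
    j=cams.snapshot('side');k=cams.snapshot('scene')
    cv2.imwrite('pics/'+f+'.png',np.hstack([cv2.resize(j[sb[0]:sb[1],sb[2]:sb[3]],(400,400),interpolation=2),cv2.resize(k[ab[0]:ab[1],ab[2]:ab[3]],(400,400),interpolation=2)]))
    s=sensors.get_state(); print(s['clock'],s['tool_pos'],s['contact_force'],s['opening'])
E
python3 - <<'E'
from h import *
both('m5'); snap('wrist','w5')
E
```

```text
8.65 [0.48713134 0.09593033 0.14978163] [ 0.5960277  -0.02094567 -2.36659875] 0.6336782693441264
```

View pics/m5.png

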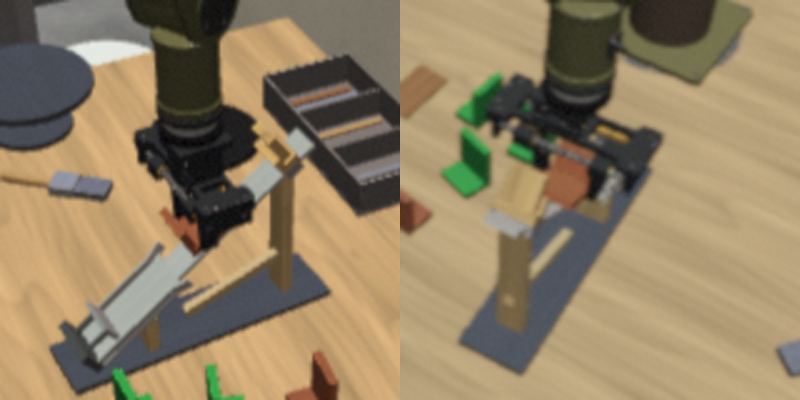

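View pics/w5.png

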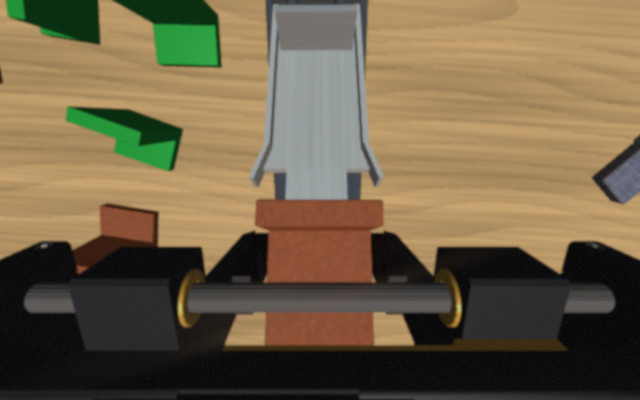

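Request:
drive_tool:
  series:
    - [[0, 0, -4, 0, 50], [0, 0, -4, 0, 50], [0, 0, -2, 0, 50], [0, 0, 0, 0, 50]]
  force: 8

```text
clock: 9.1
tool_pos: [0.4876, 0.096, 0.1407]
eef_rot: [-0.031, 1.0, 0.0, -0.0]
contact_force: [-1.1, -0.0, -0.3]
opening: 0.634
```

Run:
```python
from h import *
both('m6');
```

```text
9.2 [0.48762808 0.09598783 0.14064614] [-0.50192741 -0.86331016  0.27210257] 0.6365592294371911
```

View pics/m6.png

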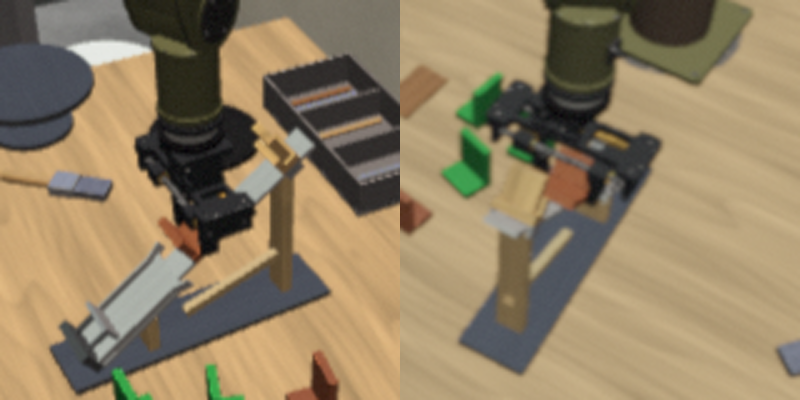

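Request:
drive_tool:
  series:
    - [[0, 0, 0, 0, 64], [0, 0, 0, 0, 72], [0, 0, 0, 0, 80], [0, 0, 0, 0, 80], [0, 0, 20, 0, 80], [0, 0, 40, 0, 80], [0, 0, 40, 0, 88], [0, 0, 0, 0, 88]]

```text
clock: 10.0
tool_pos: [0.4906, 0.0969, 0.2451]
eef_rot: [-0.03, 1.0, 0.001, 0.005]
contact_force: [0.4, -0.1, 0.7]
opening: 0.999
```

Run:
```python
from h import *
both('m7'); snap('wrist','w7')
```

```text
10.1 [0.4880522  0.0959366  0.24132767] [-0.26225974 -0.71397602 -0.73208929] 0.9989786905255352
```

View pics/m7.png

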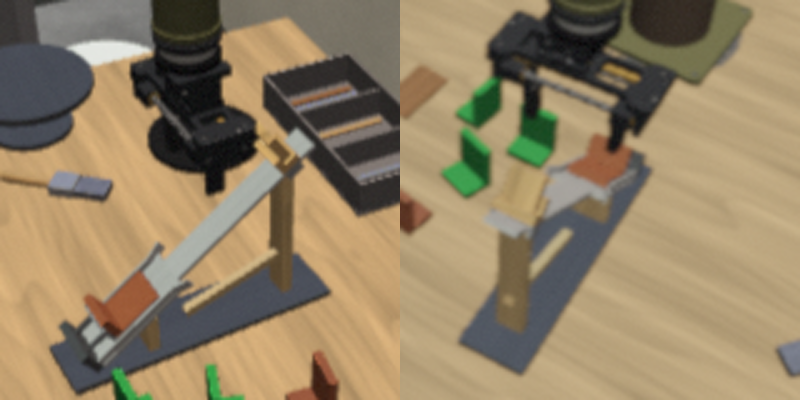

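View pics/w7.png

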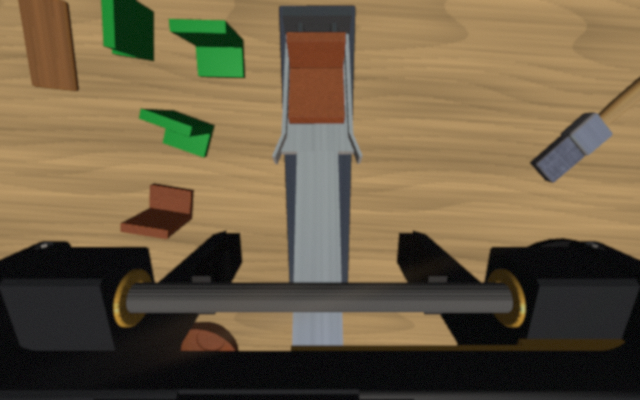

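Request:
drive_tool:
  series:
    - [[0, -25, 10, -0.03, 88], [0, -40, 0, -0.03, 88], [5, -40, 0, -0.03, 88], [15, -40, -10, -0.03, 88], [25, -35, -20, -0.03, 88], [22, -20, -30, 0, 88], [7, -3, -30, 0, 88], [0, 0, -15, 0, 88], [0, 0, 0, 0, 88]]

```text
clock: 11.05
tool_pos: [0.5588, -0.1069, 0.1417]
eef_rot: [0.044, 0.999, 0.0, -0.004]
contact_force: [0.1, -0.3, 0.3]
opening: 0.999
```

Run:
```python
from h import *
m=cams.camera_model('wrist'); i=snap('wrist','w8'); print(repr(m['camera_from_world'])); s=sensors.get_state(); print(s['tool_pos'],s['eef_rot'])
cv2.imwrite('pics/c8.png',cv2.resize(i[150:260,250:390],None,fx=5,fy=5,interpolation=2))
```

```text
array([[ 8.67285560e-02,  9.96231843e-01,  5.22409783e-04,
         5.64209017e-02],
       [ 9.60486897e-01, -8.37559071e-02,  2.65423940e-01,
        -5.55655250e-01],
       [ 2.64467536e-01, -2.25180673e-02, -9.64131661e-01,
         1.46730505e-01],
       [ 0.00000000e+00,  0.00000000e+00,  0.00000000e+00,
         1.00000000e+00]])
[ 0.55990192 -0.10673141  0.14345948] [ 4.42031137e-02  9.99019089e-01  2.42731250e-04 -2.62418473e-03]
```

View pics/c8.png

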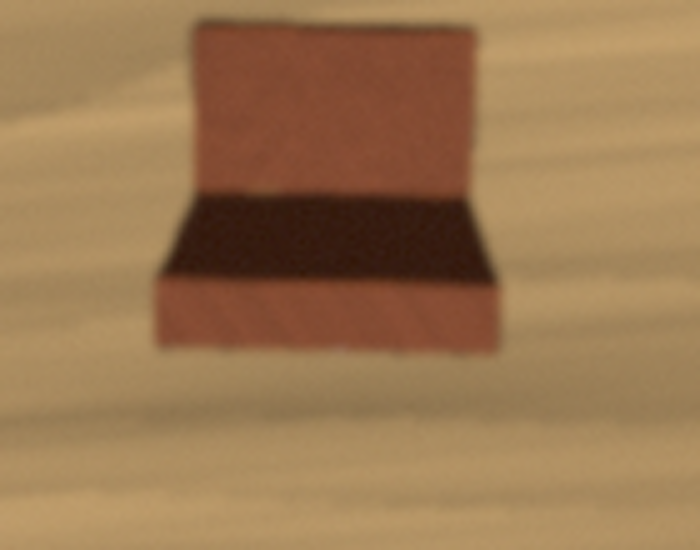

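Run:
```python
from fit import *
m=withT([[ 8.67285560e-02,  9.96231843e-01,  5.22409783e-04,         5.64209017e-02],
       [ 9.60486897e-01, -8.37559071e-02,  2.65423940e-01,        -5.55655250e-01],
       [ 2.64467536e-01, -2.25180673e-02, -9.64131661e-01,         1.46730505e-01]])
P=[(x/5+250,y/5+150) for x,y in [(195,24),(475,32),(197,192),(468,196),(162,275),(497,281),(157,345),(499,350)]]
p,e=fit([(-24,-28,22.5),(-24,28,22.5),(-24,-28,-10.5),(-24,28,-10.5),(36,-28,-10.5),(36,28,-10.5),(36,-28,-22.5),(36,28,-22.5)],P,[.54,-.12,0],'standing',m)
print(p,e, p[:2]+(Rz(p[2])@[.0165,0,0])[:2])
```

```text
[ 0.54530898 -0.10650439 -0.1059177 ] [[-0.7, 0.0], [0.8, -0.5], [-0.8, -0.6], [0.8, -0.3], [-1.6, 0.2], [1.5, 0.2], [-0.3, 0.4], [0.3, 0.6]] [ 0.56171652 -0.10824877]
```

Request:
drive_tool:
  series:
    - [[2, -1, -25, -0.015, 88], [0, 0, -30, 0, 88], [0, 0, -25, 0, 88], [0, 0, -13, 0, 88], [0, 0, 0, 0, 88], [0, 0, 0, 0, 50], [0, 0, 0, 0, 50], [0, 0, 0, 0, 50], [0, 0, 0, 0, 50], [0, 0, 0, 0, 50]]
  force: 15

```text
clock: 12.1
tool_pos: [0.5642, -0.1084, 0.0534]
eef_rot: [0.052, 0.999, -0.0, 0.001]
contact_force: [-0.5, -1.1, 5.9]
opening: 0.633
```

Request:
drive_tool:
  series:
    - [[0, 0, 10, 0, 50], [0, -10, 15, 0, 50], [-10, -30, 0, 0.02, 50], [-25, -35, 0, 0.02, 50], [-30, -25, 0, 0.02, 50], [-20, -12, 0, 0.02, 50], [-7, 0, -10, 0.02, 50], [0, 0, -10, 0, 50], [0, 0, -4, 0, 50], [0, 0, 0, 0, 50]]
  force: 15

```text
clock: 13.1
tool_pos: [0.4728, -0.2193, 0.0534]
eef_rot: [0.001, 1.0, 0.0, 0.0]
contact_force: [-0.5, -0.2, -1.0]
opening: 0.633
```

Run:
```python
from h import *
both('m9',(220,340,310,430),(140,240,220,320))
```

```text
13.2 [ 0.47271682 -0.21934117  0.05362511] [ 0.43017102 -0.78121656 -0.33789852] 0.6313894594811591
```

View pics/m9.png

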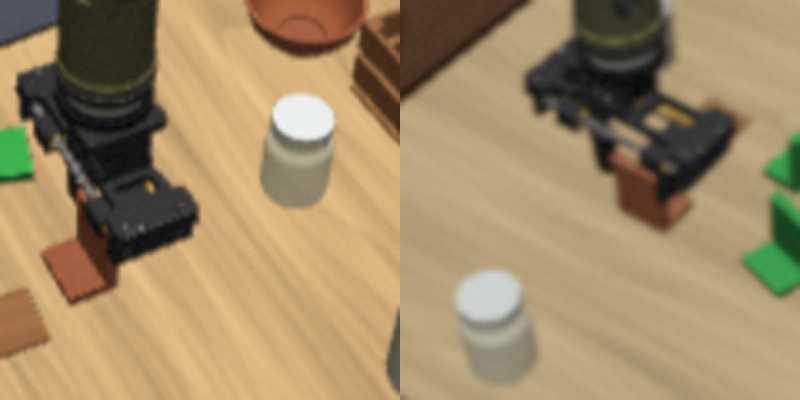

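Request:
drive_tool:
  series:
    - [[0, 0, -2, 0, 50], [8, 0, -0.5, 0, 50], [8.5, 0, -1, 0, 50], [8, 0, -2, 0, 50], [8, 0, -3, 0, 50], [7, 0, -4, 0, 50], [7, 0, -5, 0, 50], [0, 0, 0, 0, 50]]
  force: 4

```text
clock: 14.0
tool_pos: [0.5194, -0.2199, 0.0354]
eef_rot: [0.002, 1.0, 0.0, 0.0]
contact_force: [0.5, -0.1, -0.5]
opening: 0.63
```

Run:
```python
from h import *
both('m10',(220,340,310,430),(140,240,220,320))
snap('wrist','w10')
```

```text
14.1 [ 0.51786581 -0.22015607  0.03575396] [ 0.04504538  0.37915824 -1.08986547] 0.6368263986912138
```

View pics/m10.png

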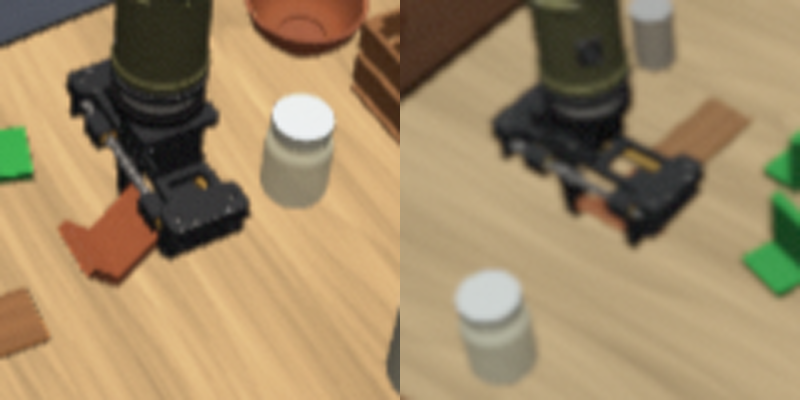

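View pics/w10.png

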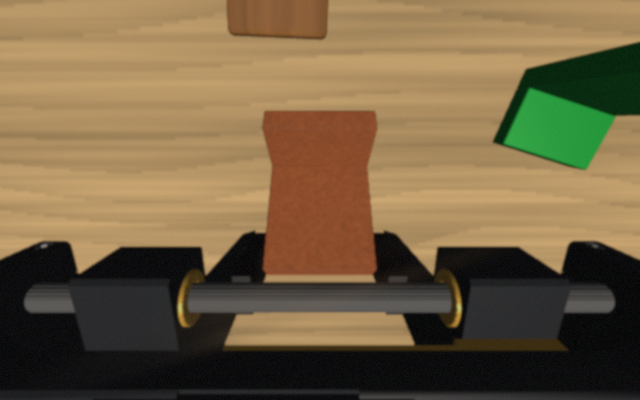

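Request:
drive_tool:
  series:
    - [[3, 0, -3, 0, 50], [0, 0, 0, 0, 50], [0, 0, 0, 0, 50], [0, 0, 10, 0, 50], [0, 0, 30, 0, 50], [0, 0, 40, 0, 50], [0, 0, 0, 0, 50]]
  force: 25

```text
clock: 14.85
tool_pos: [0.525, -0.2209, 0.1182]
eef_rot: [0.002, 1.0, -0.001, 0.005]
contact_force: [0.2, 0.2, -1.0]
opening: 0.632
```

Run:
```python
from h import *
both('m11',(200,320,310,430),(130,230,220,320))
snap('wrist','w11')
```

```text
14.95 [ 0.52216702 -0.22024437  0.11443976] [-0.06288979 -0.0952332  -1.25385389] 0.6303601591444972
```

View pics/m11.png

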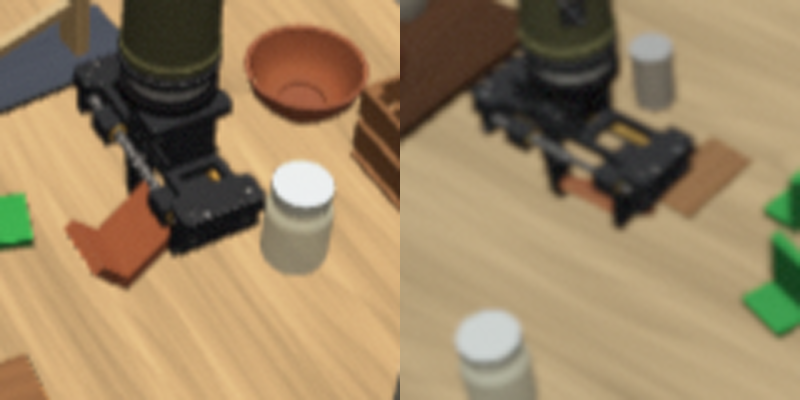

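View pics/w11.png

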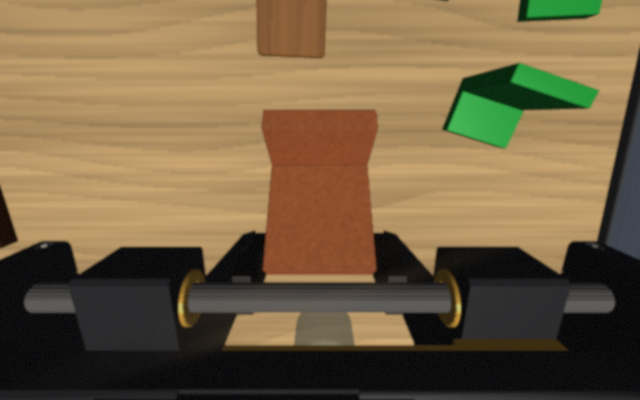

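Request:
drive_tool:
  series:
    - [[0, 10, 35, 0, 50], [-2, 25, 35, 0.01, 50], [-2, 35, 30, 0.01, 50], [-2, 38, 25, 0.01, 50], [-2, 38, 15, 0.01, 50], [-2, 38, 6, 0.01, 50], [-2, 38, 0, 0.015, 50], [-2, 38, 0, 0, 50], [-2, 30, 0, 0, 50], [0, 27, 0, 0, 50]]
  force: 25

```text
clock: 16.0
tool_pos: [0.5039, 0.0988, 0.2578]
eef_rot: [-0.032, 1.0, -0.0, -0.001]
contact_force: [1.3, -0.8, -1.2]
opening: 0.632
```

Request:
drive_tool:
  series:
    - [[0, 0, 0, 0, 50], [0, 0, 0, 0, 50]]

```text
clock: 16.2
tool_pos: [0.5045, 0.0971, 0.258]
eef_rot: [-0.031, 1.0, -0.0, -0.001]
contact_force: [0.1, -0.2, -1.7]
opening: 0.631
```

Run:
```python
from h import *
both('m12')
s=sensors.get_state();print(s['eef_rot'])
snap('wrist','w12')
```

```text
16.3 [0.50483134 0.09540443 0.25834028] [-0.66701303 -0.23760957 -0.720206  ] 0.6301613829533294
[-2.97555960e-02  9.99556578e-01 -6.63400349e-04 -9.00925224e-04]
```

View pics/m12.png

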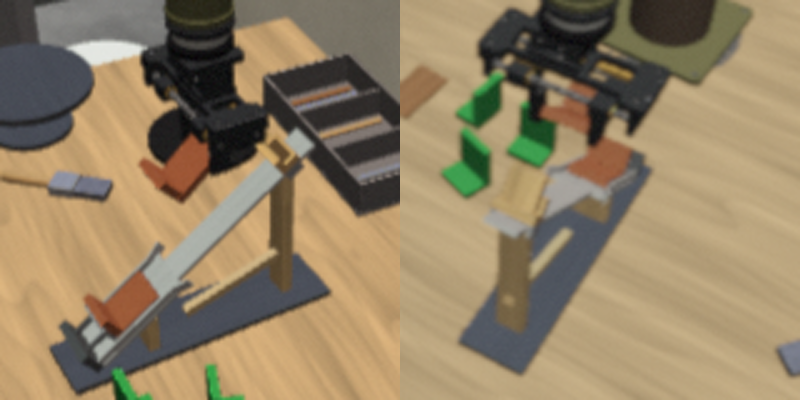

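View pics/w12.png

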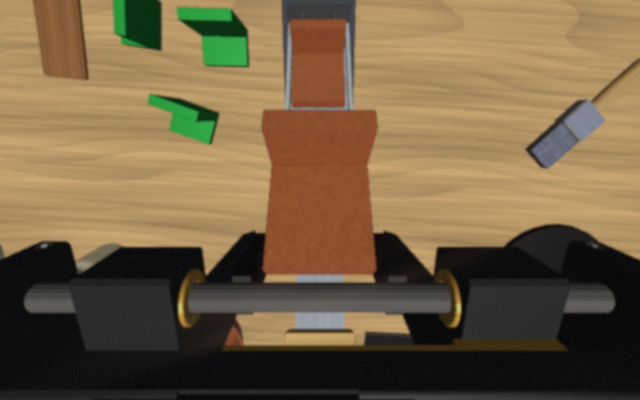

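Request:
drive_tool:
  series:
    - [[1, 0, -30, 0, 50], [1, 0, -30, 0, 50], [0, 0, -20, 0, 50], [0, 0, -10, 0, 50], [0, 0, -6, 0, 50], [0, 0, -6, 0, 50], [0, 0, 0, 0, 50]]
  force: 12

```text
clock: 17.05
tool_pos: [0.5073, 0.0968, 0.1572]
eef_rot: [-0.03, 1.0, 0.0, 0.0]
contact_force: [-0.0, -0.6, -0.6]
opening: 0.635
```

Run:
```python
from h import *
both('m13')
```

```text
17.15 [0.50759652 0.09699244 0.1577466 ] [ 0.72689802 -0.04273635 -1.59293407] 0.6362156677444334
```

View pics/m13.png

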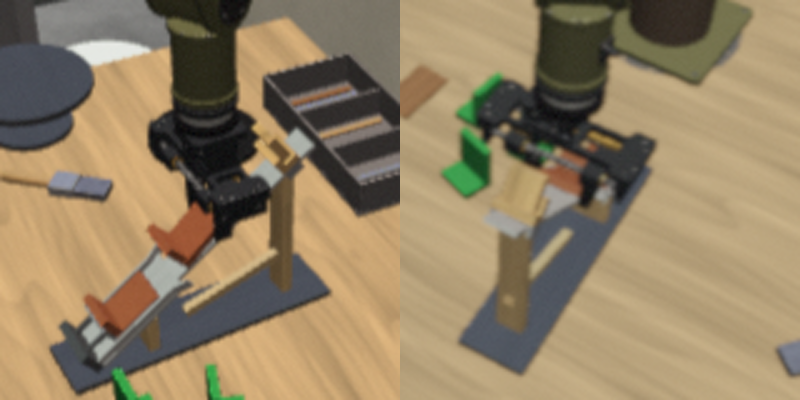

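Request:
drive_tool:
  series:
    - [[0, 0, -3, 0, 50], [0, 0, -3, 0, 50], [0, 0, -3, 0, 50], [0, 0, 0, 0, 50]]
  force: 6

```text
clock: 17.55
tool_pos: [0.5068, 0.0969, 0.1479]
eef_rot: [-0.031, 1.0, -0.0, -0.0]
contact_force: [0.2, -0.7, -1.0]
opening: 0.636
```

Run:
```python
from h import *
both('m14')
```

```text
17.65 [0.50688827 0.09691914 0.14804582] [-0.47217208  0.90722359 -0.67692657] 0.6366387131902674
```

View pics/m14.png

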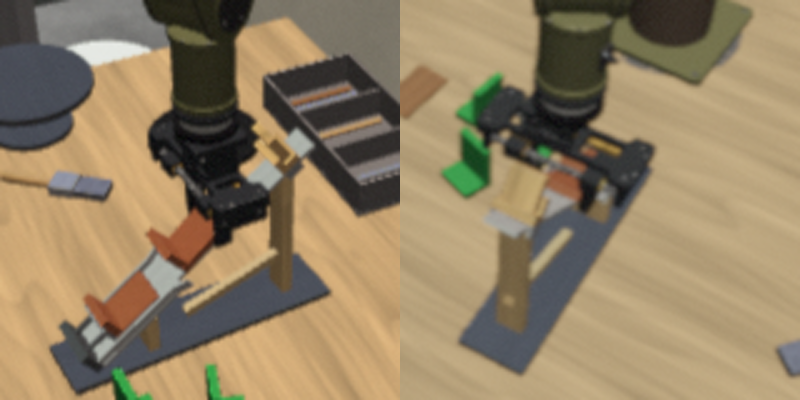

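Request:
drive_tool:
  series:
    - [[0, 0, 0, 0, 64], [0, 0, 0, 0, 72], [0, 0, 0, 0, 80], [0, 0, 0, 0, 84], [0, 0, 20, 0, 84], [0, 0, 40, 0, 88], [0, 0, 40, 0, 88], [0, 0, 30, 0, 88], [0, 0, 0, 0, 88]]

```text
clock: 18.55
tool_pos: [0.5096, 0.0978, 0.2821]
eef_rot: [-0.03, 1.0, 0.001, 0.004]
contact_force: [1.0, -0.0, -0.2]
opening: 0.999
```

Run:
```python
from h import *
both('m15')
snap('wrist','w15');print(repr(cams.camera_model('wrist')['camera_from_world']))
for c in ['scene','side','wrist']: print(c,[(np.round(d['at'],1),d['confidence']) for d in cams.mark_of(c,'follower_grip')])
```

```text
18.65 [0.50720725 0.09682276 0.27840055] [-0.08620082 -0.51224501 -0.20257359] 0.9971350643612755
array([[-6.30537954e-02,  9.98010130e-01, -1.58537586e-05,
        -6.59852830e-02],
       [ 9.60299921e-01,  6.06756081e-02,  2.72291265e-01,
        -5.40449373e-01],
       [ 2.71750402e-01,  1.71537733e-02, -9.62214876e-01,
         2.87942410e-01],
       [ 0.00000000e+00,  0.00000000e+00,  0.00000000e+00,
         1.00000000e+00]])
scene [(array([334.7, 206.6]), 0.73)]
side [(array([324.9, 156.9]), 0.75)]
wrist [(array([321.7, 338.4]), 0.7), (array([316.2,  68.5]), 0.33)]
```

View pics/m15.png

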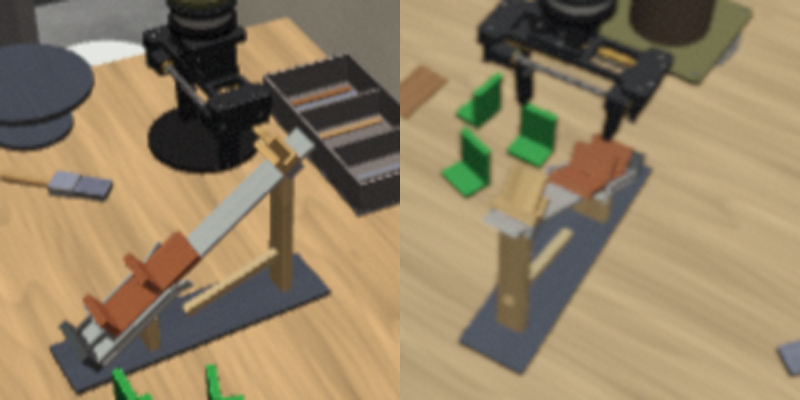

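View pics/w15.png

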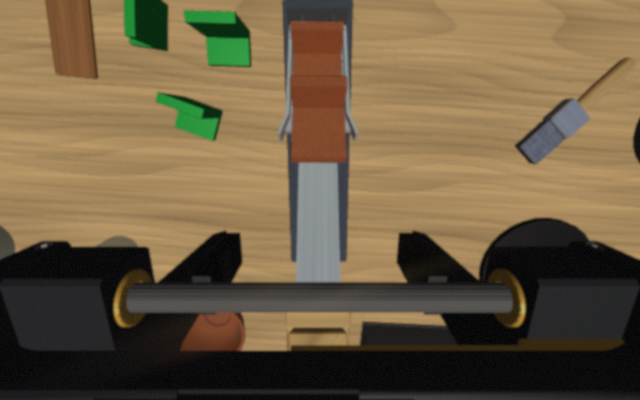

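Run:
```python
from fit import *
a=cams.camera_model('scene');b=cams.camera_model('side');w=cams.camera_model('wrist')
X=tri([(a,(335.7,206)),(b,(325.4,156.6)),(w,(321.7,338.4))]);print(X)
o,R=chute([.367,.0875,.061])
print(R.T@(X[0]-o))
for t in (0,.01,.02): 
    P=o+R@np.array([.285+.019-t,0,.044]);print(t,P,proj(w,P),proj(a,P),proj(b,P))
```

```text
(array([0.5846008 , 0.09918137, 0.25634398]), [[2.0, 0.6], [0.9, -1.0], [-8.2, -3.4]])
[ 0.29685399 -0.00160578  0.04404008]
0 [0.59036864 0.10114241 0.26040993] [315.70733752 346.26219662] [337.24809057 207.318092  ] [327.71357114 153.66002868]
0.01 [0.58219235 0.10064304 0.25467416] [315.78999699 330.6026224 ] [338.62568053 206.72165619] [325.34280088 155.99953381]
0.02 [0.57401607 0.10014367 0.2489384 ] [315.86999785 315.44671428] [339.97890061 206.13577147] [322.97473013 158.33637502]
```

Request:
drive_tool:
  series:
    - [[0, 0, 30, 0, 88], [10, 0, 20, 0, 88], [25, 1, 0, 0, 88], [25, 1, 0, 0, 88], [13, 1, 0, 0, 88], [4, 0, -15, 0, 88], [0, 0, -15, 0, 88], [0, 0, 0, 0, 88], [0, 0, 0, 0, 88]]

```text
clock: 19.75
tool_pos: [0.5838, 0.1, 0.2975]
eef_rot: [-0.031, 1.0, -0.0, -0.001]
contact_force: [0.7, -0.4, 0.2]
opening: 0.999
```

Run:
```python
from fit import *
both('m16',(80,240,240,400))
w=cams.camera_model('wrist');snap('wrist','w16')
print([(np.round(d['at'],1),d['confidence']) for d in cams.mark_of('wrist','follower_grip')])
o,R=chute([.367,.0875,.061])
for t in (0,.01,.02): 
    print(t,proj(w,o+R@np.array([.285+.012-t,-.02,.056])),proj(w,o+R@np.array([.285+.012-t,.02,.056])))
```

```text
19.85 [0.5843674  0.10014598 0.2985913 ] [-0.02074811 -0.02835348  0.99773   ] 0.9975589054786975
[(array([320.6, 229.6]), 0.95)]
0 [287.86473151 216.20430655] [347.67218012 216.32097465]
0.01 [288.41617262 202.00370225] [347.2093664  202.12210855]
0.02 [288.94922006 188.27676845] [346.76198617 188.39673308]
```

View pics/m16.png

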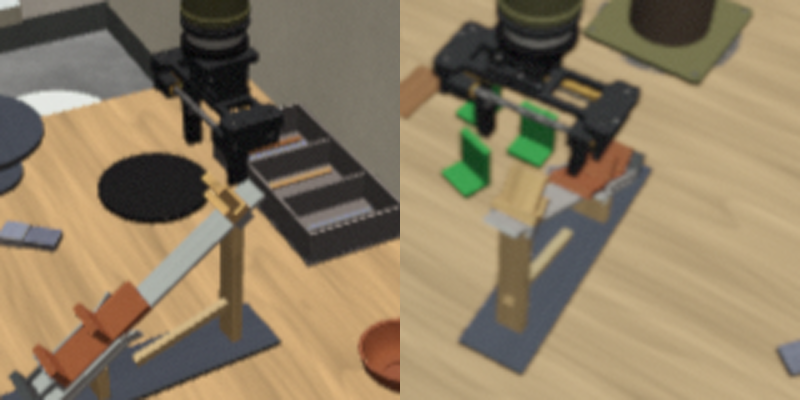

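View pics/w16.png

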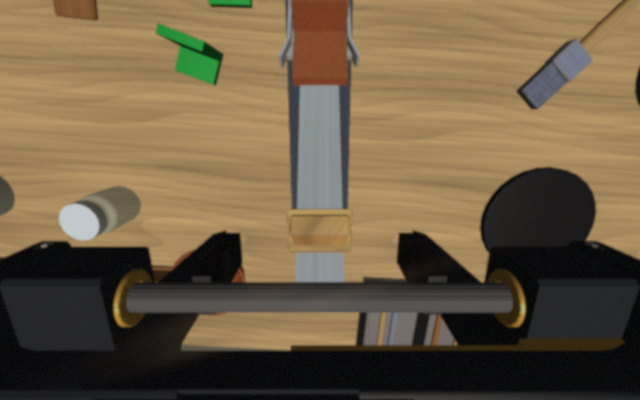

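Run:
```python
import cv2
i=cv2.imread('pics/w16.png')
cv2.imwrite('pics/c16.png',cv2.resize(i[190:270,270:370],None,fx=7,fy=7,interpolation=2))
```

```text
(no output)
```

View pics/c16.png

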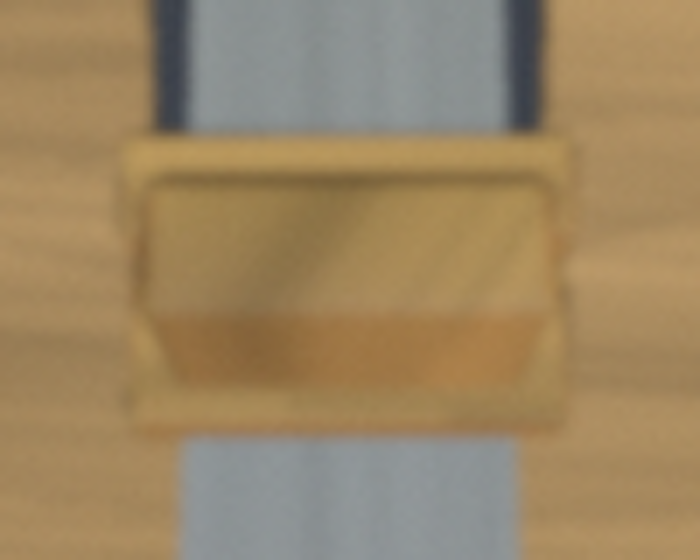

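Request:
drive_tool:
  series:
    - [[4, 1, -15, 0, 70], [0, 0, -15, 0, 60], [0, 0, -15, 0, 60], [0, 0, 0, 0, 60], [0, 0, 0, 0, 60]]
  force: 15

```text
clock: 20.45
tool_pos: [0.5882, 0.101, 0.2528]
eef_rot: [-0.031, 1.0, 0.0, -0.0]
contact_force: [0.5, 0.3, -0.0]
opening: 0.684
```

Run:
```python
from fit import *
both('m17',(80,240,240,400))
snap('wrist','w17')
```

```text
20.55 [0.58870965 0.10109829 0.25375151] [ 1.02506378 -0.02924208 -0.02284421] 0.6825613071862536
```

View pics/m17.png

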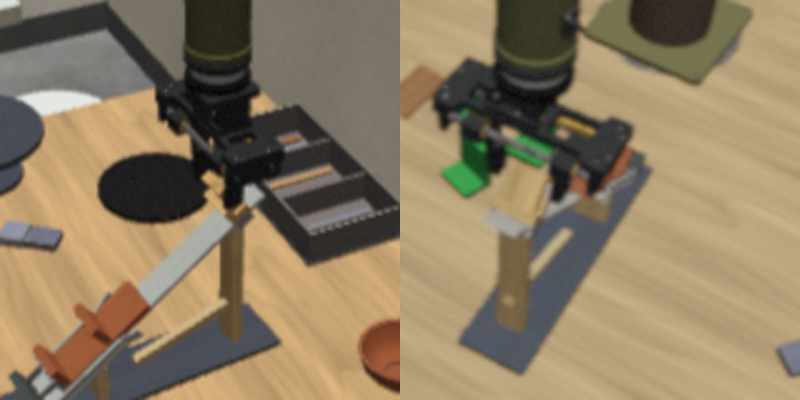

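View pics/w17.png

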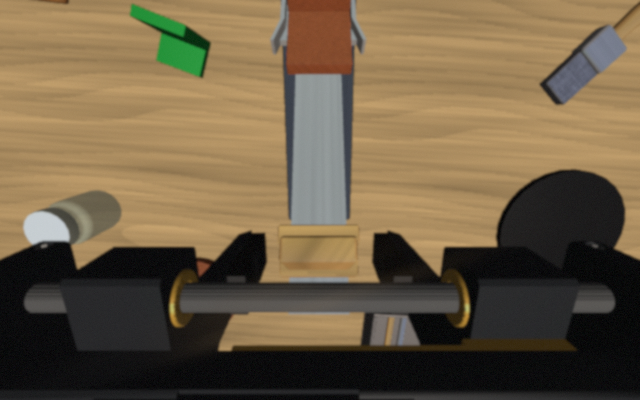

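Run:
```python
from fit import *
w=cams.camera_model('wrist');p=sensors.get_state()['tool_pos']
for dz in (0,.01,.0187): print(dz,proj(w,p+[0,0,dz]),proj(w,p+[.009,0,dz]),proj(w,p+[-.009,0,dz]))
i=cv2.imread('pics/w17.png');cv2.imwrite('pics/c17.png',cv2.resize(i[200:320,250:390],None,fx=5,fy=5,interpolation=2))
```

```text
0 [316.34591732 246.44468382] [315.39821166 260.75190408] [317.32328918 231.68960199]
0.01 [316.18732803 254.71201212] [315.1826784  269.78416767] [317.22546673 239.13744016]
0.0187 [316.0319228  262.81335397] [314.97187669 278.61814757] [317.12941836 246.45020643]
```

View pics/c17.png

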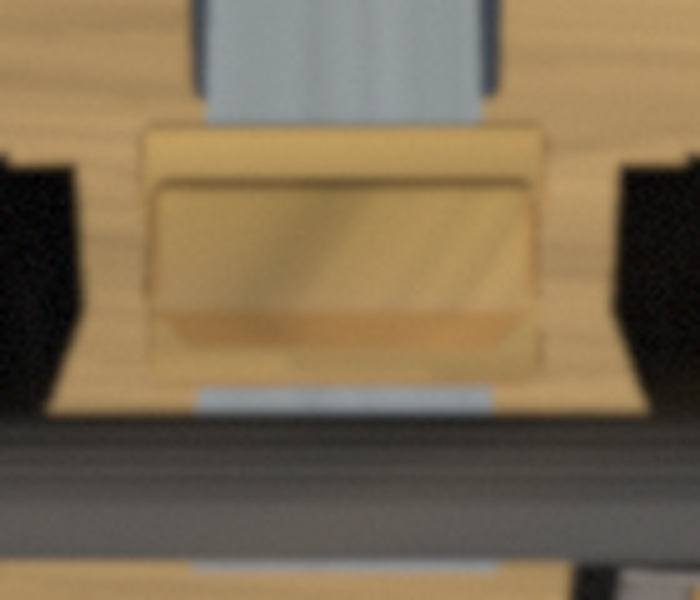

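Request:
drive_tool:
  series:
    - [[-3, 0, 0, 0, 30], [0, 0, 0, 0, 30], [0, 0, 0, 0, 30], [0, 0, 0, 0, 30], [0, 0, 0, 0, 30]]
  force: 25

```text
clock: 21.1
tool_pos: [0.5851, 0.1004, 0.2535]
eef_rot: [-0.03, 1.0, -0.0, 0.0]
contact_force: [-2.0, -2.2, 4.6]
opening: 0.452
```

Request:
drive_tool:
  series:
    - [[-8.2, -0.5, -5.7, 0, 30], [-12.3, -0.75, -8.6, 0, 30], [-16.4, -1, -11.5, 0, 30], [-16.4, -1, -11.5, 0, 30], [-16.4, -1, -11.5, 0, 30], [-12.3, -0.75, -8.6, 0, 30], [0, 0, 0, 0, 30]]
  force: 25

```text
clock: 21.8
tool_pos: [0.5024, 0.095, 0.1955]
eef_rot: [-0.031, 1.0, -0.001, -0.0]
contact_force: [-0.5, -2.9, -2.4]
opening: 0.451
```

Run:
```python
from fit import *
both('m18')
i=snap('wrist','w18')
```

```text
21.9 [0.50245887 0.0950854  0.19552622] [-1.44000372 -3.65713753 -0.71009406] 0.4510629505557906
```

View pics/m18.png

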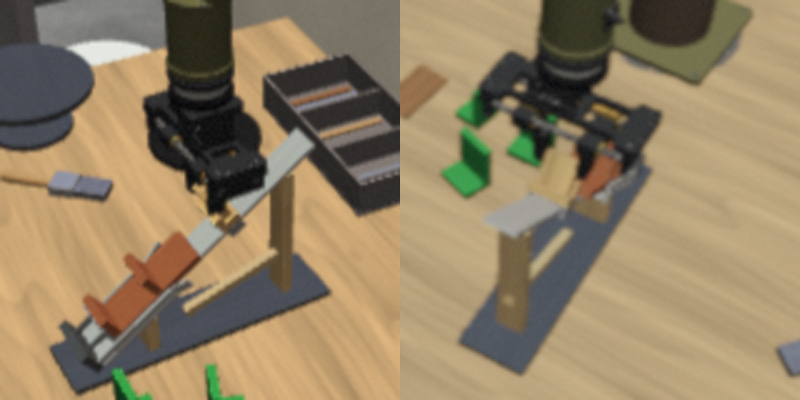

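View pics/w18.png

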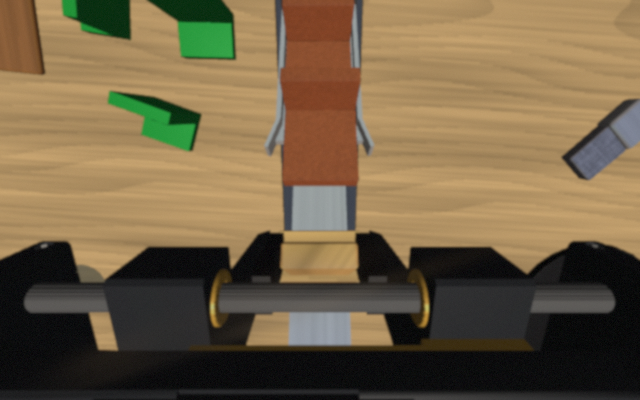

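Request:
drive_tool:
  series:
    - [[-8.2, 0, -5.7, 0, 30], [-12.3, -0.5, -8.6, 0, 30], [-4.1, 0, -2.9, 0, 30], [0, 0, 0, 0, 30]]
  force: 25

```text
clock: 22.35
tool_pos: [0.4789, 0.0936, 0.179]
eef_rot: [-0.03, 1.0, -0.001, 0.0]
contact_force: [-1.5, -7.1, 5.2]
opening: 0.455
```

Run:
```python
from fit import *
both('m19',(150,250,220,320))
i=snap('wrist','w19')
cv2.imwrite('pics/c19.png',cv2.resize(i[0:270,240:400],None,fx=2.2*1,fy=2.2,interpolation=2))
```

```text
22.45 [0.47895846 0.0936297  0.17898057] [-1.86214915 -7.50424741  6.01133878] 0.45324553526963685
```

View pics/m19.png

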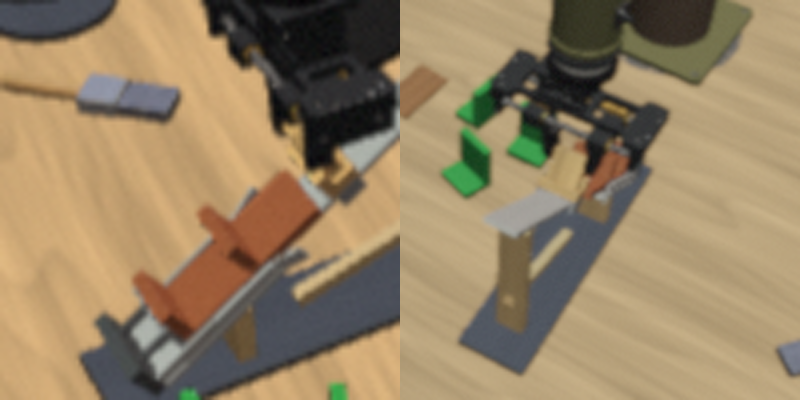

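View pics/c19.png

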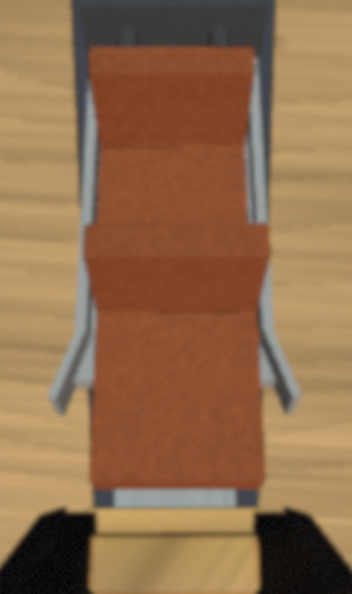

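Request:
drive_tool:
  series:
    - [[-3.3, -1.5, -1.5, 0, 30], [-3.3, -0.5, -2, 0, 30], [0, 0, 0, 0, 30]]
  force: 25

```text
clock: 22.8
tool_pos: [0.4747, 0.0933, 0.176]
eef_rot: [-0.03, 1.0, 0.0, 0.002]
contact_force: [2.6, -4.5, 4.7]
opening: 0.451
```

Run:
```python
from fit import *
both('m20',(150,250,220,320))
i=snap('wrist','w20')
cv2.imwrite('pics/c20.png',cv2.resize(i[0:270,240:400],None,fx=2.2*1,fy=2.2,interpolation=2))
```

```text
22.9 [0.47463153 0.09329345 0.17595312] [ 2.67726214 -4.64571809  6.50705483] 0.4525305461885278
```

View pics/c20.png

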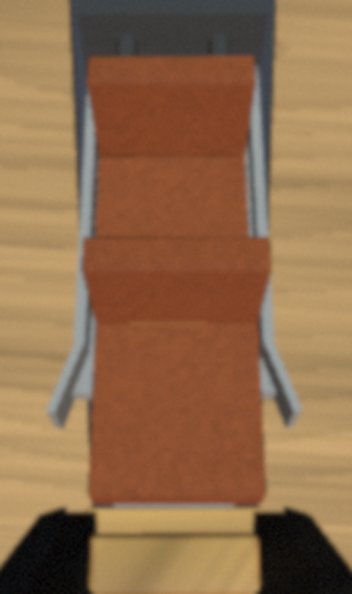

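Request:
drive_tool:
  series:
    - [[-1.7, -0.5, -1, 0, 30], [-1.7, -0.5, -1, 0, 30], [-1.7, 0, -1, 0, 30], [0, 0, 0, 0, 30]]
  force: 25

```text
clock: 23.35
tool_pos: [0.4703, 0.093, 0.1729]
eef_rot: [-0.03, 1.0, 0.001, 0.003]
contact_force: [4.4, -4.2, 4.0]
opening: 0.452
```

Run:
```python
from fit import *
both('m21',(150,250,220,320))
i=snap('wrist','w21')
cv2.imwrite('pics/c21.png',cv2.resize(i[0:270,240:400],None,fx=2.2*1,fy=2.2,interpolation=2))
```

```text
23.45 [0.47029764 0.09298486 0.17293078] [ 4.88285289 -3.2597616   3.4441343 ] 0.4536568773514224
```

View pics/c21.png

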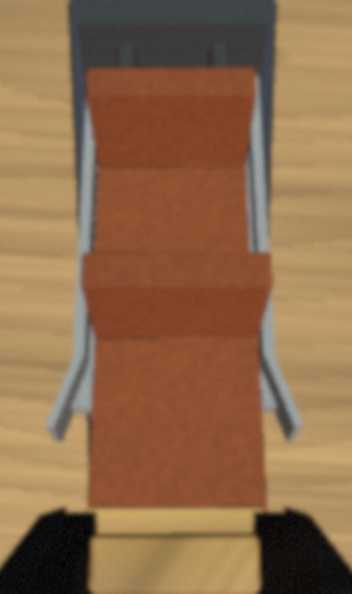

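View pics/m21.png

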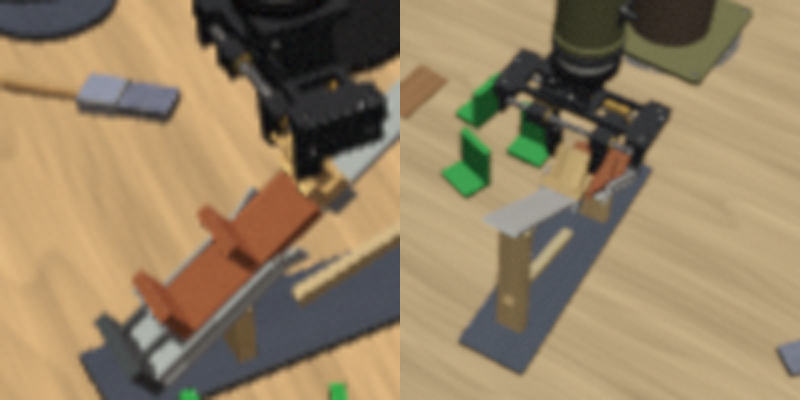

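Request:
drive_tool:
  series:
    - [[-1.7, -0.5, -1, 0, 30], [-1.7, 0, -1.1, 0, 30], [-1.6, 0, -1.2, 0, 30], [0, 0, 0, 0, 30]]
  force: 25

```text
clock: 23.9
tool_pos: [0.4666, 0.0928, 0.1703]
eef_rot: [-0.03, 1.0, 0.001, 0.005]
contact_force: [5.0, -3.4, 8.0]
opening: 0.451
```

Run:
```python
from fit import *
both('m22',(150,250,220,320))
i=snap('wrist','w22')
cv2.imwrite('pics/c22.png',cv2.resize(i[0:270,240:400],None,fx=2.2*1,fy=2.2,interpolation=2))
```

```text
24.0 [0.46656046 0.09275332 0.17028023] [ 5.21000229 -3.36088476  7.81325561] 0.44940769989587864
```

View pics/c22.png

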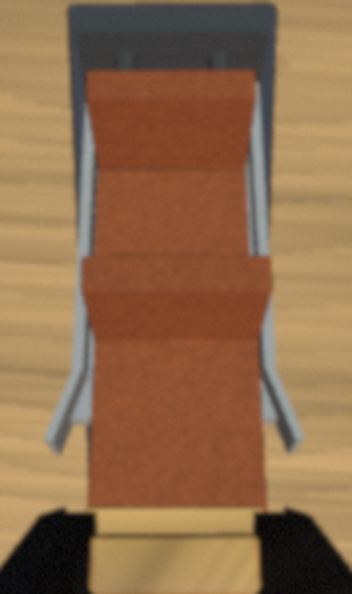

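Request:
drive_tool:
  series:
    - [[-1.7, -0.5, -1, 0, 30], [-1.7, 0, -1.2, 0, 30], [-0.8, 0, -0.6, 0, 30], [0, 0, 0, 0, 30]]
  force: 25

```text
clock: 24.45
tool_pos: [0.4635, 0.0925, 0.1681]
eef_rot: [-0.03, 1.0, 0.001, 0.006]
contact_force: [7.2, -3.9, 12.2]
opening: 0.452
```

Run:
```python
from fit import *
both('m23',(150,250,220,320))
i=snap('wrist','w23')
a=cv2.imread('pics/w19.png')
cv2.imwrite('pics/c23.png',np.hstack([cv2.resize(k[0:120,260:380],None,fx=3.3,fy=3.3,interpolation=2) for k in (a,i)]))
```

```text
24.55 [0.46349792 0.09253213 0.16807454] [ 6.00878085 -3.70063379 11.84993577] 0.449580008084671
```

View pics/c23.png

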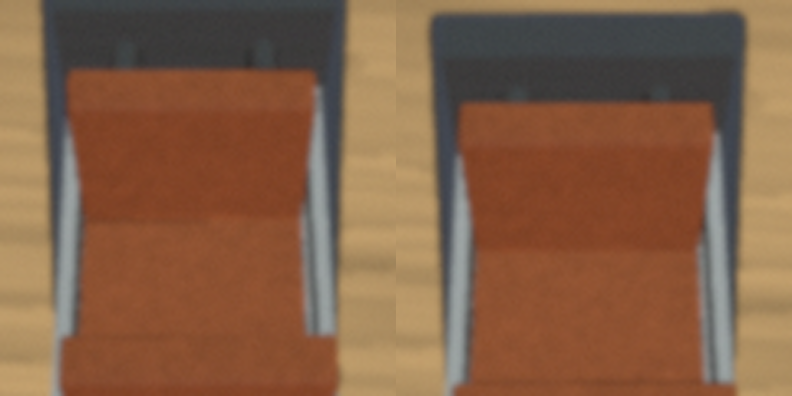

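View pics/m23.png

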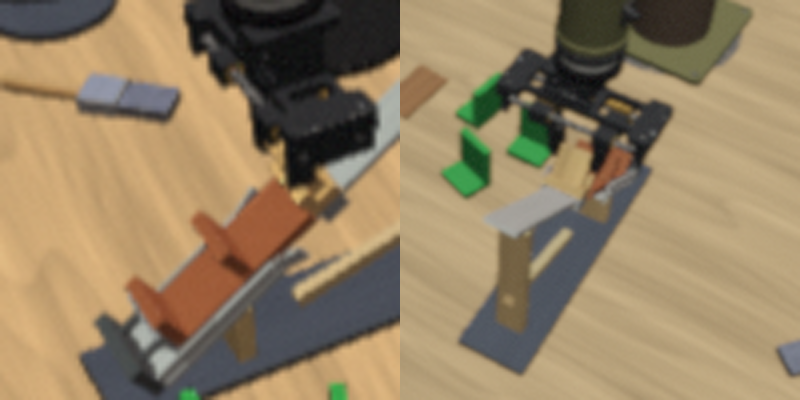

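Run:
```python
from fit import *
w=cams.camera_model('wrist');o,R=chute([.367,.0875,.061])
for x in (.0,-.005,-.01,-.014): print(x,proj(w,o+R@np.array([x,0,.045])),proj(w,o+R@np.array([x+.072,0,.045])),proj(w,o+R@np.array([x+.144,0,.012])))
# side-camera shift
a=cv2.imread('pics/side0.png')
```

```text
0.0 [318.00707874  40.32771812] [317.95637095 127.67137956] [317.94178903 248.96233219]
-0.005 [318.01018084  34.98437476] [317.96030285 120.89872338] [317.94566692 241.48326109]
-0.01 [318.01323534  29.7230211 ] [317.96416692 114.24289574] [317.94948088 234.12750253]
-0.014 [318.01564541  25.57171037] [317.96721052 109.00033268] [317.95248707 228.32964474]
```

Request:
drive_tool:
  series:
    - [[-1.2, -0.3, -0.8, 0, 30], [0, 0, 0, 0, 30], [0, 0, 0, 0, 45], [0, 0, 0, 0, 55], [0, 0, 0, 0, 65], [0, 0, 0, 0, 65], [0, 0, 15, 0, 65], [0, 0, 30, 0, 70], [0, 0, 40, 0, 80], [0, 0, 0, 0, 88]]
  force: 25

```text
clock: 25.6
tool_pos: [0.4588, 0.0923, 0.2538]
eef_rot: [-0.031, 1.0, 0.001, 0.004]
contact_force: [1.0, 1.0, -0.4]
opening: 0.952
```

Run:
```python
from fit import *
both('m24',(140,260,220,340))
w=cams.camera_model('wrist');i=snap('wrist','w24')
cv2.imwrite('pics/c24.png',cv2.resize(i[0:250,240:400],None,fx=2.4,fy=2.4,interpolation=2))
o,R=chute([.367,.0875,.061])
for x in (.0,-.005,-.01,-.014): print(x,proj(w,o+R@np.array([x,0,.045])),proj(w,o+R@np.array([x+.072,0,.045])),proj(w,o+R@np.array([x+.144,0,.012])))
```

```text
25.7 [0.45660511 0.09127866 0.2505349 ] [-0.63582595 -0.08705166  0.67154778] 0.9959499270527178
0.0 [319.37513737  70.47758795] [319.30348204 132.58001056] [319.13482888 217.17356794]
-0.005 [319.37967853  66.54184184] [319.3088702  127.91018277] [319.14107732 212.12793435]
-0.01 [319.38416844  62.65051629] [319.31419217 123.29772256] [319.14725116 207.14254063]
-0.014 [319.38772404  59.56893558] [319.31840291 119.64835213] [319.15213741 203.19687684]
```

View pics/m24.png

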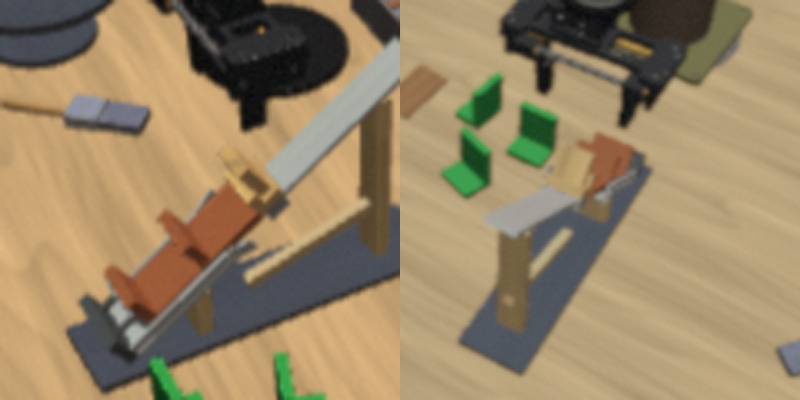

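View pics/c24.png

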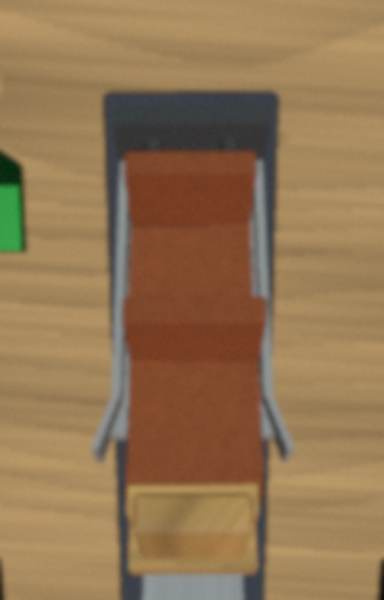

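Run:
```python
from fit import *
m=withT([[-6.30537954e-02,  9.98010130e-01, -1.58537586e-05,        -6.59852830e-02],
       [ 9.60299921e-01,  6.06756081e-02,  2.72291265e-01,        -5.40449373e-01],
       [ 2.71750402e-01,  1.71537733e-02, -9.62214876e-01,         2.87942410e-01]])
o,R=chute([.367,.0875,.061])
for x in (.005,.0,-.005,-.01): print(x,proj(m,o+R@np.array([x,0,.045])),proj(m,o+R@np.array([x+.072,0,.045])),proj(m,o+R@np.array([x+.144,0,.012])))
i=cv2.imread('pics/w15.png');cv2.imwrite('pics/c15.png',cv2.resize(i[0:170,260:380],None,fx=3.5,fy=3.5,interpolation=2))
```

```text
0.005 [317.39442657  26.92404981] [317.12023637  82.64392315] [317.00716703 165.34025854]
0.0 [317.41185267  23.38278604] [317.14080355  78.46433933] [317.02784731 160.78995065]
-0.005 [317.42908787  19.88031372] [317.16112615  74.33445934] [317.04828813 156.29232883]
-0.01 [317.44613531  16.41599895] [317.1812085   70.25340179] [317.06849364 151.84648331]
```

View pics/c15.png

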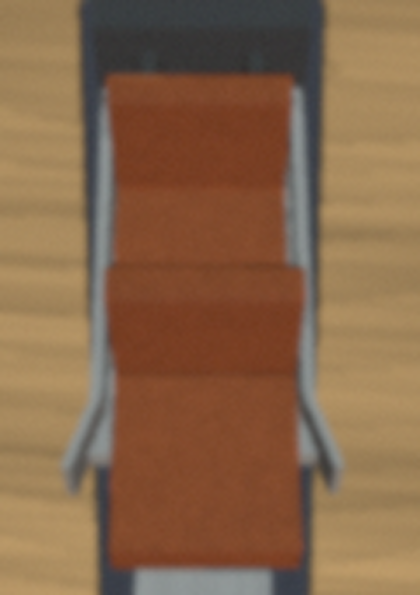

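Run:
```python
from fit import *
both('m25')
a=cv2.imread('pics/m15.png',0)[:, :400];b=cv2.imread('pics/m25.png',0)[:, :400]
mside=cams.camera_model('side');o,R=chute([.367,.0875,.061])
d=(proj(mside,o+R@np.array([-.01,0,.02]))-proj(mside,o+R@np.array([0,0,.02])))*2.5
print('px per 10mm',d)
for (y0,y1,x0,x1) in [(265,335,85,140),(245,300,120,150),(275,330,80,115)]:
    r=cv2.matchTemplate(cv2.copyMakeBorder(b,0,0,0,0,0)[y0-30:y1+30,x0-30:x1+30],a[y0:y1,x0:x1],cv2.TM_CCOEFF_NORMED)
    _,v,_,l=cv2.minMaxLoc(r);s=np.array(l)-30;print(v,s,10*s@d/(d@d))
```

```text
25.85 [0.455545   0.09087633 0.2490446 ] [-0.64760645  0.62528492  0.24501163] 0.9989089036618408
px per 10mm [-5.66325414  5.57791793]
0.9694191217422485 [-4  4] 7.116285509921348
0.9857476353645325 [-5  5] 8.895356887401684
0.9805310964584351 [-4  5] 7.999068378789669
```

View pics/m25.png

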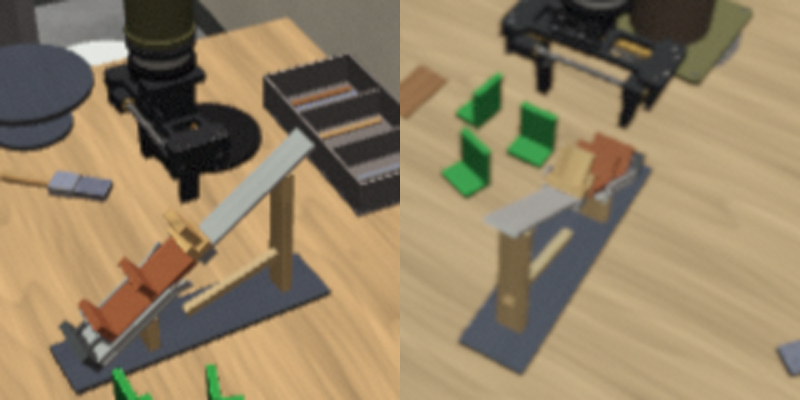

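Run:
```python
from h import *
print(r.finish_job())
```

```text
the job is handed in; nothing more can be done
None
```

Both brown tiles are in the chute, heel downhill, in a row against the sprung stop. The follower rests on the upper tile's tail, holding the stop pressed about 9 mm of its 14 mm. I handed the job in at about 26 s with the gripper open and clear.

- **Loading:** I picked up the lying tile, pivoted it flat onto the slope and let it slide down. I moved the standing tile to free table, tipped it in the grip to about 38°, laid it on the chute and let it slide down too.
- **Pressing:** I pinched the follower's fin, slid it onto the upper tile, pressed in small steps and released.
- **Stop travel after release:** Three checks put it past the 7 mm half-way mark, though they differ by a few millimetres:
  - The wrist camera and fitted chute pose gave about 9.5 mm. Measured the same way, the stop's give before pressing was about 3 mm.
  - The side camera showed the tiles 7–9 mm further down than before pressing.
  - The arm advanced about 9–10 mm after the follower first touched, which agrees.
- **Forces:** During the move and press, the sensed force stayed under about 15 N, sampled between moves. It included a steady sideways push of 3–7 N from slight misalignment.
- **Other objects:** The green look-alikes and the other objects in view looked unmoved in the last pictures. I judged this by eye and did not measure it.

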